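Gauge the glass strip with the ratchet

ROBOT

A 6-joint arm with a two-finger parallel gripper is mounted at the origin on the work surface. World frame = base frame: x ahead of the robot, y to its left, z up, the work surface at z = 0. Lengths are in mm, angles in rad, forces in N, time in s.
With the tool pointing down it reaches from about 350 to 775 mm from the base axis. Payload 7.3 kg.
Tool frame: the origin (TCP) lies at the very end of the fingers, on their centre line; the grasp point (between the pads) lies 19 mm behind it (bot.grasp_offset is the distance from the TCP to the grasp point, in mm); z points along the fingers, y is the direction in which the jaws open and shut (so a half turn about z gives the same grasp; the last joint's range is limited). The gripper opens to 92 mm and grips with 3 to 60 N. Pads are 19 mm wide; open, the fingers measure 130 mm over their backs; the gripper's body (75 mm by 190 mm) begins 47 mm behind the grasp point.
Start: joints at [1.038, 0.342, 1.524, -0, 1.275, -0.146], TCP at [198.031, 486.239, 226.741] pointing down, gripper open.
Joint ranges: [-2.53, 2.53], [-0.77, 2.02], [0.04, 2.7], [-1, 4.14], [0.28, 2.66], [-3.11, 3.11]. Speed limits (rad/s): [2.57, 2.57, 3.14, 3.14, 3.14, 3.14].

INTERFACE

Orientations are given as [roll, pitch, yaw] about the fixed x, y, z axes, in that order (R = Rz(yaw) Ry(pitch) Rx(roll)).
In Python, from plant import bot gives the robot as it stands.
- The arm moves only by the tool servo_tool, never from a script. Its arguments are lists of equal length, an entry for each row: "angular": the turn, a rotation vector about the world's x, y, z in degrees, a list of three; "slide": the shift along the world's x, y, z in mm, a list of three; "grip": the opening, from -1 (shut) to 1 (fully open), so that 0 is half open. In form: {"angular": [[ax, ay, az], ...], "slide": [[dx, dy, dz], ...], "grip": [grip, ...]}. A call has 1 to 10 rows; each row is the pose to reach, as a shift and turn from the pose commanded when the call began; what a row does not reach only later rows make up. A row lasts 1/12 s, in which the tool goes at most 41.7 mm and 7.16 degrees, less where a joint would pass 70% of its speed; a pose out of reach is approached as far as the arm can. A call with a gripper value outside its range is refused whole. The fingers move at their own pace and stop on an object; the grip force is fixed at half the most. Time passes only in rows, so rows that repeat a pose let the fingers close. It gives the time, the measured TCP pose, the force and the opening at its end, in the units of the state.
- bot.get_obs(): the state, without advancing time (a new reading comes with each control period).
- bot.capture(name): name is "scene" or "top"; returns a dict with "img" (400x640x3 uint8, blue, green, red), "range_z" (400x640 float32, mm along the optical axis (not along the pixel's ray), 0 where there is no reading), "fov_y" (degrees; the focal length in pixels is half the picture's height over the tangent of half this angle, whatever the lens; pixels are square), "cx", "cy" (the principal point, pixels), "dist" ([k1, k2, p1, p2, k3] as OpenCV has them; the pictures are not rectified), "R" (3x3) and "t" (3): a world point X has camera coordinates R X + t. Camera axes: x right, y down, z forward; pixel columns grow to the right and rows downward; lengths in mm; the calibration is good to about 2 mm. A picture is of the moment at which its call begins.
- bot.close_job(): hands the job in, once; it reports no verdict.
The state is a dict: "time": time; "joint_positions": joint angles; "dq": joint speeds; "tau": joint torques, N m; "tool_pos": TCP position; "tcp_rot": TCP orientation; "contact_force": force on the tool from outside, world axes, zero at the start; "moment": the same for the moment, N m; "grip_width": finger opening in mm.
Only numpy, scipy, OpenCV 4.12 (cv2) and the standard library are available. Lean on these libraries where they do the work, as an engineer would, in place of code of your own. Each camera call takes 0.05 s, during which the arm holds its last target.

TASK

Measure the glass strip: take it from the rubber mat, lay it on the table of the bench micrometer and slide it between the guides, under the raised spindle, until its end is fully home against the stop. Then bring the spindle down on the glass with the small ratchet cap at the very top, turning it clockwise until its clutch has clicked three times and stopping before the tenth click; do not overload the glass. Leave the strip clamped so, with your hand off, and the slide box, bottle and jar where they stand.

Things in the scene. Friction and masses are not known exactly. Their poses are not given: they have to be found in the camera images.
- gauge: Bench micrometer, fixed: grey cast stand (base 200 x 112 x 28 mm, out to x = -112 mm), column at the back, arm 82 to 108 mm high, upright micrometer head. Origin: on the spindle axis at bench height; x points from the open front to the column, z up. The strip goes in along +x. Its flat steel table, top 40 mm above the origin, reaches from x = -100 to +30 mm, 52 mm wide.
- guide_mouth (a point): On the table top, mid-way between the flared front ends of the two guides, 46 mm before the spindle axis. The guides are steel bars 6 mm high, straight and 29 mm apart from 32 mm before the axis to 13 mm past it.
- stop: End stop of the gauge table, a steel block 44 mm wide and 8 mm high. Origin: middle of the lower edge of the face that the strip's end meets, 20 mm beyond the spindle axis (gauge x = +20 mm). Do not press the glass on it harder than 40 N.
- spindle: Spindle, 8 mm rod pointing down, with the knurled thimble (24 mm diameter, 45 mm long, above the arm) and the ratchet cap on top. They turn about the vertical axis and sink 2.5 mm per turn, clockwise from above; free turning takes 0.012 N m. Tightening by the thimble bypasses the clutch and overloads the glass (limit 60 N). Origin: centre of the lower face.
- spindle_tip (a point): Centre of the spindle's lower face; at the start 1.0 to 1.6 mm higher than the top of a strip lying on the table.
- ratchet_foot (a point): Centre of the lower end of the ratchet cap, a knurled steel cylinder 15 mm in diameter and 22 mm long, upward from this point. 4 mm below it begins the wider thimble, which must not be gripped. The cap may be gripped at any angle and regripped; let go, it stays as it is. At the start about 176 mm above the bench.
- ratchet (a joint): Slip of the ratchet cap on the thimble, rad, clockwise positive, 0 at the start; 24 clicks a turn, 0.262 rad each: three are 0.785, ten 2.62. Constant while cap and thimble turn together; with the spindle down on the glass the clutch slips at about 0.065 N m, rippling by 0.016 N m either way once per click, and the glass feels 15 to 40 N.
- strip: Clear greenish glass strip, 140 x 25 x 10 mm (along its x, y, z), about 90 g; either end may go first. Origin: centre of its underside. Fully home it lies along the gauge's x, origin 50 mm before the spindle axis and 40 mm high. Gripped 65 to 75 mm before the axis, the hand clears the micrometer head.
- mat: Black rubber mat, 200 x 200 x 3 mm, fixed, on which the strip lies at the start. Origin: centre of its underside.
- slide_box: Grey plastic slide box, 84 x 100 x 36 mm, loose; leave alone. Origin: centre of its underside.
- reagent: Amber reagent bottle, 58 mm in diameter, 125 mm high, loose; leave alone. Origin: centre of its underside.
- jar: White screw-lid jar, 66 mm in diameter, 75 mm high, loose; leave alone. Origin: centre of its underside.
Mind the look-alikes: they are no part of the job. There is more than one size of the gauge; the one meant has the size given above.

How it is judged:
By the outcome, as a careful person would: the job done as asked, in the order asked, and still so for the second after the job is handed in, with the robot touching nothing.
It also fails if it takes over 72 s, if anything falls off the work surface, if the arm or the gripper's body presses on something with over 40 N, if the wrist force passes 120 N, or if a joint passes its speed limit or range.

## Working session

There is one attempt and no reset: what is moved stays moved. The work goes in short steps, Python scripts to look and compute and a tool call to move; the robot and the scene stay as the last step left them, time stands still between calls to the robot, and variables do not carry over. Pictures are saved under pics/ and viewed, and the job is handed in when it is done.

Besides the shell and the picture viewer there is one more tool, called after "Call:" as name(argument=value, ...), one argument or row to a line, values as JSON. servo_tool: Moves the arm, as the interface text tells. Its arguments: {"type":"object","properties":{"angular":{"type":"array","items":{"type":"array","items":{"type":"number"}}},"slide":{"type":"array","items":{"type":"array","items":{"type":"number"}}},"grip":{"type":"array","items":{"type":"number"}}},"required":["angular","slide","grip"]}

```bash
ls; mkdir -p pics; cat > h.py <<'E'
import numpy as np, cv2, pickle
from plant import bot
def cap(n,tag):
    c=bot.capture(n); cv2.imwrite(f'pics/{tag}.png',c['img']); pickle.dump(c,open(f'pics/{tag}.pkl','wb')); return c
def load(tag): return pickle.load(open(f'pics/{tag}.pkl','rb'))
def K(c):
    f=c['img'].shape[0]/2/np.tan(np.radians(c['fov_y'])/2)
    return np.array([[f,0,c['cx']],[0,f,c['cy']],[0,0,1.]])
def rays(c,uv):
    uv=np.asarray(uv,float).reshape(-1,1,2)
    n=cv2.undistortPoints(uv,K(c),np.array(c['dist'],float)).reshape(-1,2)
    d=np.c_[n,np.ones(len(n))]
    R=np.array(c['R']);t=np.array(c['t'])
    return -R.T@t, d@R   # origin, dirs (unit camera z)
def onz(c,uv,z):
    o,d=rays(c,uv); s=(z-o[2])/d[:,2]; return o+d*s[:,None]
def tri(c1,p1,c2,p2):
    o1,d1=rays(c1,p1);o2,d2=rays(c2,p2);out=[]
    for a,b in zip(d1,d2):
        A=np.c_[a,-b]; s=np.linalg.lstsq(A,o2-o1,rcond=None)[0]
        x,y=o1+a*s[0],o2+b*s[1]; out.append(np.r_[(x+y)/2,np.linalg.norm(x-y)])
    return np.array(out)
def depthpt(c,uv):
    o,d=rays(c,uv); uv=np.asarray(uv,int).reshape(-1,2)
    return o+d*np.array([c['range_z'][v,u] for u,v in uv])[:,None]
def proj(c,X):
    r=cv2.Rodrigues(np.array(c['R'],float))[0]
    return cv2.projectPoints(np.asarray(X,float).reshape(-1,1,3),r,np.array(c['t'],float),K(c),np.array(c['dist'],float))[0].reshape(-1,2)
def crop(tag,x0,y0,x1,y1,s,out):
    i=cv2.imread(f'pics/{tag}.png')[y0:y1,x0:x1]; cv2.imwrite(f'pics/{out}.png',cv2.resize(i,None,fx=s,fy=s,interpolation=cv2.INTER_CUBIC))
E
python3 - <<'E'
from h import *
for n in('scene','top'):
    c=cap(n,n+'0'); print(n,c['fov_y'],c['cx'],c['cy'],c['dist'],(-np.array(c['R']).T@c['t']).round(1),np.array(c['R']).round(3).tolist())
print(bot.get_obs(), bot.grasp_offset)
E
```

```text
pics
scene 52.2442974650316 319.10188538275315 195.18425082903335 [-0.10102601  0.          0.          0.          0.        ] [1153.9 -302.2  970.3] [[0.568, 0.823, -0.006], [0.664, -0.463, -0.587], [-0.486, 0.33, -0.81]]
top 47.02428789957688 317.48616741517554 198.7048529201302 [-0.00864229  0.          0.          0.          0.        ] [ 466.6   21.1 1206.6] [[0.018, -1.0, -0.003], [-0.989, -0.017, -0.15], [0.15, 0.005, -0.989]]
{'time': 0.1, 'joint_positions': array([ 1.03799171e+00,  3.42666301e-01,  1.52492719e+00, -2.87008318e-05,
        1.27535458e+00, -1.46052934e-01]), 'dq': array([ 0.00086315, -0.00312673,  0.00020877,  0.00074459, -0.00029284,
        0.00056066]), 'tau': array([ 1.69637944e-03, -4.32002807e+01, -2.44694030e+01,  7.20320782e-02,
        5.26177045e-02,  3.28254970e-06]), 'tool_pos': array([197.85259304, 485.91025068, 226.10557477]), 'tcp_rot': array([-3.14024768e+00, -1.70105435e-04,  2.75484923e+00]), 'contact_force': array([ 0.22814533,  0.51687919, -0.1222956 ]), 'moment': array([-0.02738742, -0.03590597,  0.0441525 ]), 'grip_width': 92.1216252989564} 18.8
```

View pics/scene0.png

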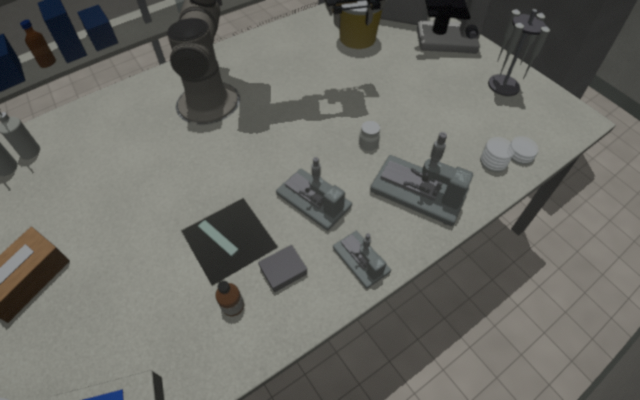

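View pics/top0.png

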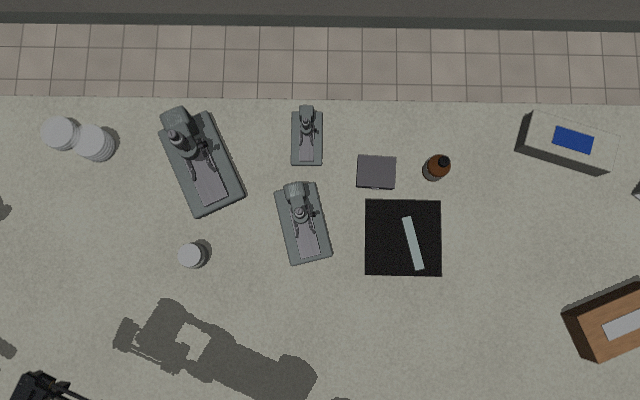

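Candidates in the top view: gauges at (200,160) large, (304,222) medium, (306,136) small. There is one glass strip, at (413,243) on the black mat. I'll size the gauges and check crops.

```bash
python3 - <<'E'
from h import *
t=load('top0'); s=load('scene0')
crop('top0',265,170,345,275,6,'ct'); crop('scene0',265,145,365,235,7,'cs'); crop('top0',360,195,450,280,6,'cm')
# base bottom-front corners approx, medium / large / small
for n,p in dict(med=[(291,266),(332,258),(319,180)],lg=[(197,217),(245,195),(212,110)],sm=[(291,166),(322,166),(322,112)]).items():
    X=onz(t,p,28); print(n,X.round(0).tolist(),[np.linalg.norm(X[i+1]-X[i]).round() for i in range(2)])
# strip mask
hsv=cv2.cvtColor(t['img'],cv2.COLOR_BGR2HSV)
for nm,c,roi in(('top',t,(365,198,442,276)),('scene',s,(185,205,275,280))):
    h=cv2.cvtColor(c['img'],cv2.COLOR_BGR2HSV); m=np.zeros(h.shape[:2],np.uint8)
    x0,y0,x1,y1=roi; m[y0:y1,x0:x1]=(h[y0:y1,x0:x1,2]>100)*255
    cs,_=cv2.findContours(m,cv2.RETR_EXTERNAL,cv2.CHAIN_APPROX_NONE)
    k=[q for q in cs if cv2.contourArea(q)>100]; 
    for q in k: print(nm,cv2.contourArea(q),cv2.minAreaRect(q),cv2.boundingRect(q))
E
```

```text
med [[472.0, 92.0, 28.0], [494.0, -12.0, 28.0], [695.0, 25.0, 28.0]] [np.float64(106.0), np.float64(205.0)]
lg [[593.0, 338.0, 28.0], [652.0, 216.0, 28.0], [881.0, 314.0, 28.0]] [np.float64(135.0), np.float64(249.0)]
sm [[731.0, 99.0, 28.0], [733.0, 17.0, 28.0], [880.0, 20.0, 28.0]] [np.float64(81.0), np.float64(147.0)]
top 447.5 ((412.65545654296875, 242.5906982421875), (54.410667419433594, 9.314455032348633), 75.25643920898438) (402, 216, 22, 54)
scene 419.0 ((253.93263244628906, 272.9559631347656), (20.586732864379883, 57.801204681396484), 59.74356460571289) (224, 250, 51, 30)
scene 442.0 ((196.0, 259.0), (22.0, 40.0), 0.0) (185, 239, 23, 41)
scene 372.0 ((217.50343322753906, 237.05862426757812), (45.010650634765625, 9.218048095703125), 41.633541107177734) (199, 221, 39, 34)
scene 443.5 ((261.5, 223.0), (36.0, 25.0), 90.0) (249, 205, 26, 37)
scene 468.0 ((206.0, 216.0), (22.0, 42.0), 90.0) (185, 205, 43, 23)
```

```bash
ls pics
```

```text
cm.png
cs.png
ct.png
scene0.pkl
scene0.png
top0.pkl
top0.png
```

The medium gauge at (304,222) measures about 205 x 106 mm, so it is the 200 x 112 one. Checking the close crops.

View pics/ct.png

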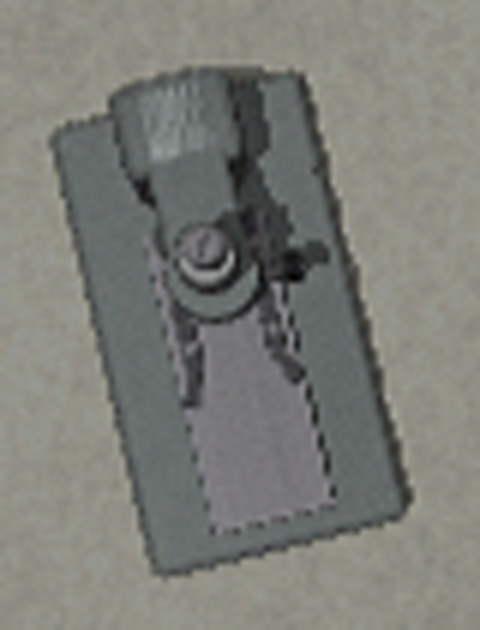

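View pics/cs.png

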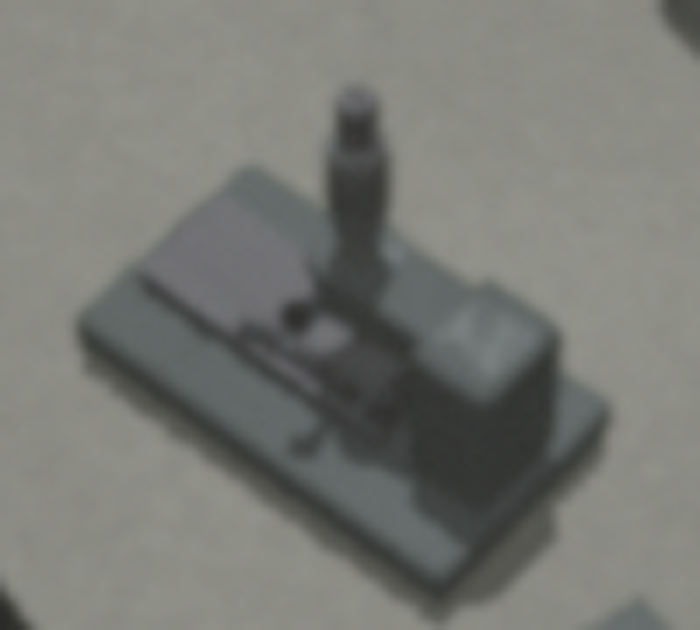

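View pics/cm.png

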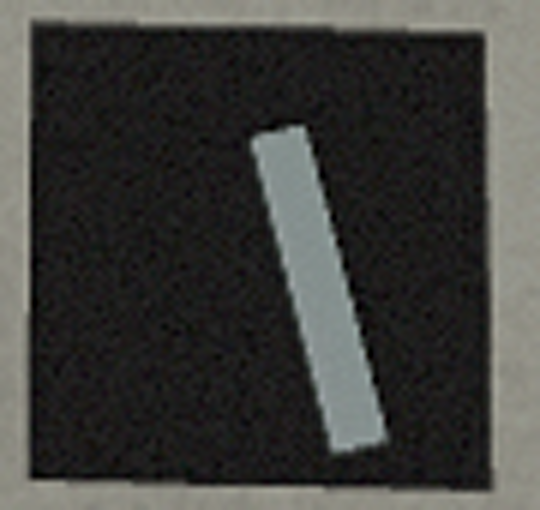

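```bash
cat >> h.py <<'E'
def cloud(c):
    H,W=c['range_z'].shape; v,u=np.mgrid[:H,:W]; uv=np.c_[u.ravel(),v.ravel()]
    o,d=rays(c,uv); return (o+d*c['range_z'].ravel()[:,None]).reshape(H,W,3)
E
python3 - <<'E'
from h import *
for n in('top0','scene0'):
    c=load(n); P=cloud(c); z=P[...,2]; ok=c['range_z']>0
    def box(x0,x1,y0,y1): return ok&(P[...,0]>x0)&(P[...,0]<x1)&(P[...,1]>y0)&(P[...,1]<y1)
    b=box(300,420,-100,100); print(n,'bench z',np.median(z[b]),z[b].std(), ok.mean())
    g=box(440,730,-30,130)
    print(np.histogram(z[g],bins=range(-10,210,10))[0])
    # base top
    m=(g&(z>20)&(z<33)); print('base',m.sum(),np.median(z[m]))
    m=(g&(z>36)&(z<44)); print('table',m.sum(),np.median(z[m]),P[m].min(0).round(),P[m].max(0).round())
    for a,bb in((178,185),(186,210)):
        m=(g&(z>a)&(z<bb)); print('cap',a,m.sum(),np.median(P[m],0).round(1) if m.any() else '', np.argwhere(m).mean(0)[::-1] if m.any() else '')
    m=box(430,650,-300,-100)&(z>8)&(z<18); print('strip',m.sum(),np.median(P[m],0).round(1),z[m].std())
    m=(g&(z>120)); print('head',P[m].mean(0).round(1))
E
```

```text
top0 bench z -0.08353268955181647 2.3029435285477855 0.9959375
[1380 1931    8 1395  751  469   14    3    3    5   26  463  118    0
    2    7    3   13   36    7   33]
base 1782 28.182441612636353
table 659 40.1642971559761 [492.   6.  36.] [669. 100.  44.]
cap 178 3 [591.4  61.  182.4] [300.33333333 212.33333333]
cap 186 42 [593.2  68.3 197.6] [298.38095238 210.5       ]
strip 653 [ 541.  -219.1   12.5] 2.679673066211709
head [590.7  67.5 179.1]
scene0 bench z -0.5663498083115996 1.9671091115064938 0.99612890625
[1433  881  124  868  436  278   49   40   43   68   91  429   39    6
   16   25   18   33   28   14   31]
base 974 27.193609833961887
table 485 39.49418453435749 [490.  20.  36.] [679. 111.  44.]
cap 178 8 [598.  65. 181.] [315.5 164.5]
cap 186 39 [595.8  68.  194.6] [315.64102564 160.41025641]
strip 437 [ 543.1 -218.6   13. ] 2.020549978279461
head [598.2  66.2 165.8]
```

```bash
python3 - <<'E'
from h import *
t=load('top0'); im=cv2.GaussianBlur(t['img'],(3,3),0).astype(float); s=im[...,2]-im[...,0]; g=im.mean(2)
for y in (200,220,240,255): print(y,[ (x,int(s[y,x]),int(g[y,x])) for x in list(range(268,292,1))])
print([ (y,int(s[y,312]),int(g[y,312])) for y in range(240,275)])
E
```

```text
200 [(268, 11, 138), (269, 10, 137), (270, 11, 138), (271, 11, 140), (272, 11, 142), (273, 11, 142), (274, 9, 127), (275, 2, 102), (276, -4, 96), (277, -4, 103), (278, -4, 106), (279, -4, 106), (280, -5, 106), (281, -4, 105), (282, -4, 105), (283, -4, 105), (284, -5, 105), (285, -4, 104), (286, -5, 89), (287, -4, 65), (288, -3, 48), (289, -3, 55), (290, -4, 83), (291, -4, 102)]
220 [(268, 10, 144), (269, 10, 143), (270, 11, 142), (271, 11, 142), (272, 11, 142), (273, 12, 143), (274, 11, 144), (275, 11, 144), (276, 9, 144), (277, 11, 145), (278, 10, 140), (279, 6, 119), (280, -1, 98), (281, -3, 99), (282, -4, 107), (283, -5, 107), (284, -4, 107), (285, -4, 107), (286, -5, 107), (287, -5, 107), (288, -6, 107), (289, -5, 106), (290, -5, 101), (291, -4, 102)]
240 [(268, 11, 144), (269, 11, 144), (270, 9, 144), (271, 7, 144), (272, 9, 144), (273, 10, 143), (274, 11, 142), (275, 12, 141), (276, 11, 143), (277, 11, 143), (278, 10, 142), (279, 10, 144), (280, 9, 145), (281, 9, 145), (282, 11, 145), (283, 10, 130), (284, 4, 103), (285, -2, 94), (286, -5, 103), (287, -5, 109), (288, -4, 109), 
[... 290 characters left out ...]
), (283, 11, 141), (284, 11, 141), (285, 10, 139), (286, 11, 139), (287, 8, 124), (288, 1, 99), (289, -4, 98), (290, -4, 108), (291, -4, 110)]
[(240, -1, 119), (241, -1, 118), (242, -1, 119), (243, -2, 119), (244, -2, 119), (245, -2, 118), (246, -2, 118), (247, -2, 118), (248, -3, 117), (249, -2, 118), (250, -2, 119), (251, -2, 120), (252, -3, 120), (253, -2, 121), (254, -2, 124), (255, -2, 118), (256, -3, 103), (257, -4, 100), (258, -6, 104), (259, -5, 98), (260, -1, 91), (261, 5, 103), (262, 10, 128), (263, 11, 140), (264, 11, 141), (265, 11, 142), (266, 12, 142), (267, 12, 141), (268, 12, 139), (269, 12, 138), (270, 12, 138), (271, 10, 137), (272, 10, 137), (273, 10, 137), (274, 10, 136)]
```

```bash
python3 - <<'E'
from h import *
t=load('top0'); im=cv2.GaussianBlur(t['img'],(3,3),0).astype(float); s=im[...,2]-im[...,0]
def cross(v,xs):  # first crossing of 3.5 moving along xs
    for a,b in zip(xs[:-1],xs[1:]):
        if (v[a]-3.5)*(v[b]-3.5)<0: return a+(b-a)*(v[a]-3.5)/(v[a]-v[b])
L=[];R=[];F=[]
for y in range(196,260):
    # walk from inside outward
    xi=int(280+(y-196)*0.21+3); x=cross(s[y],list(range(xi,xi-25,-1)));  L.append((x,y)) if x else 0
    xi=int(320+(y-196)*.19-6)
    x=cross(s[y],list(range(xi,xi+25)));  R.append((x,y)) if x and y<252 else 0
for x in range(297,328):
    y=cross(s[:,x],list(range(256,280))); F.append((x,y)) if y else 0
def fit(p,z):
    X=onz(t,p,z)[:,:2]
    vx,vy,x0,y0=cv2.fitLine(X.astype(np.float32),cv2.DIST_HUBER,0,.5,.01).ravel()
    r=(X-[x0,y0])@[-vy,vx]; return np.array([vx,vy]),np.array([x0,y0]),np.abs(r).mean(),np.abs(r).max()
f={}
for n,p in(('L',L),('R',R),('F',F)):
    f[n]=fit(p,28); v=f[n][0]; print(n,len(p),np.degrees(np.arctan2(v[1],v[0])).round(2),f[n][1].round(1),f[n][2:])
a=np.mean([np.arctan2(*f[n][0][::-1]) if f[n][0][0]>0 else np.arctan2(*(-f[n][0][::-1])) for n in 'LR'])
e=np.array([np.cos(a),np.sin(a)]);nn=np.array([-e[1],e[0]])
print('width',(f['L'][1]-f['R'][1])@nn)
mid=((f['L'][1]@nn)+(f['R'][1]@nn))/2; xf=f['F'][1]@e
O=e*(xf+112)+nn*mid; print('yaw',np.degrees(a),'origin',O)
# table edge: luminance step along table sides: table s~-2,g 118 vs base dark
# cap top
for n in('top0','scene0'):
    print(n,proj(load(n),[[*O,198],[*O,176],[*(O-60*e),40]]).round(1))
E
python3 - <<'E'
from h import *
crop('top0',285,195,320,230,16,'c1'); crop('scene0',295,150,340,200,11,'c2')
E
```

```text
L 64 14.86 [569.5 119.6] (np.float64(0.19923114464065167), np.float64(0.7567812472065475))
R 56 14.88 [560.7   1.5] (np.float64(0.1974938678606091), np.float64(0.7149342888940211))
F 31 -75.1 [485.7  38.7] (np.float64(0.17712801562350014), np.float64(0.5705245762909533))
width 111.967674
yaw 14.869515 origin [593.73895  68.15759]
top0 [[298.5 210. ]
 [298.9 211.3]
 [306.8 240.7]]
scene0 [[315.4 159.1]
 [315.5 164.8]
 [300.3 185.1]]
```

View pics/c1.png

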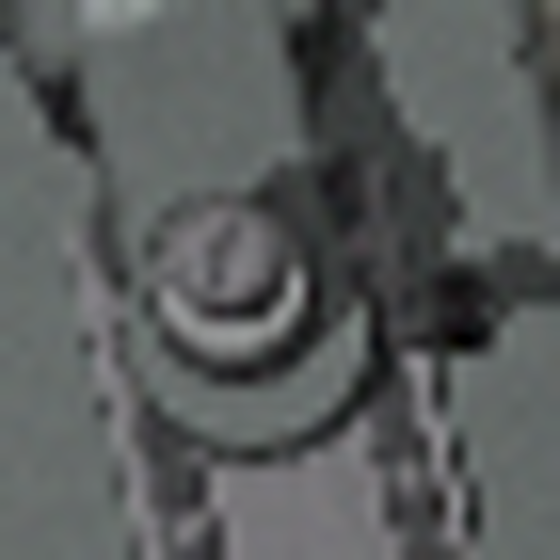

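View pics/c2.png

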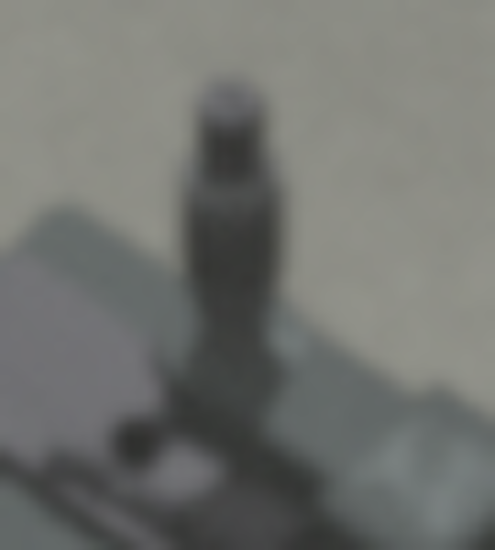

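```bash
python3 - <<'E'
from h import *
print('cap tri',tri(load('top0'),[(298.3,210.4)],load('scene0'),[(315.4,158.8)]).round(1))
rects={}
for n,roi in(('top0',(372,204,436,270)),('scene0',(195,215,243,260))):
    c=load(n); g=c['img'].astype(float).mean(2); x0,y0,x1,y1=roi
    G=cv2.resize(g[y0:y1,x0:x1],None,fx=8,fy=8,interpolation=cv2.INTER_CUBIC)
    m=(G>85).astype(np.uint8); cs,_=cv2.findContours(m,cv2.RETR_EXTERNAL,cv2.CHAIN_APPROX_NONE); q=max(cs,key=cv2.contourArea).reshape(-1,2)
    uv=(q+.5)/8-.5+[x0,y0]
    M=cv2.moments(((q+.5)/8-.5).astype(np.float32)); rects[n]=(M['m10']/M['m00']+x0,M['m01']/M['m00']+y0)
    for z in(3,8,13):
        X=onz(c,uv,z)[:,:2]; r=cv2.minAreaRect(X.astype(np.float32)); print(n,z,r)
print(rects, tri(load('top0'),[rects['top0']],load('scene0'),[rects['scene0']]).round(1))
E
```

```text
cap tri [[5.930e+02 6.870e+01 1.981e+02 1.000e-01]]
top0 3 ((538.177734375, -222.5502471923828), (142.1988067626953, 26.28009605407715), 14.12992000579834)
top0 8 ((537.8804931640625, -221.53799438476562), (141.6080780029297, 26.17090606689453), 14.129918098449707)
top0 13 ((537.5831909179688, -220.5257110595703), (141.01736450195312, 26.06174659729004), 14.129931449890137)
scene0 3 ((529.4727172851562, -218.54083251953125), (144.59559631347656, 27.952434539794922), 14.142520904541016)
scene0 8 ((532.7005615234375, -218.97308349609375), (143.8481903076172, 27.80792999267578), 14.14254379272461)
scene0 13 ((535.9284057617188, -219.40538024902344), (143.10076904296875, 27.663442611694336), 14.142539024353027)
{'top0': (412.65975679121686, 242.74948305567855), 'scene0': (217.69691469919397, 237.27262668023954)} [[ 537.3 -219.8   12.1    2.1]]
```

Choices: the strip is the only glass one, at (413,243), measuring 141 x 26 mm with its top at about 13 mm. The gauge is the medium one, with a 112 mm wide base, yaw 14.9° and its axis at (593.5, 68.4). The cap top triangulates to z = 198. Now moving over the strip.

Call:
servo_tool(
  angular=[
    [0,0,4],
    [0,0,8],
    [0,0,12],
    [0,0,16],
    [0,0,20],
    [0,0,24],
    [0,0,28],
    [0,0,32],
    [0,0,36.3],
    [0,0,36.3],
  ],
  slide=[
    [18,-34,0],
    [36,-67,0],
    [54,-101,0],
    [72,-134,0],
    [90,-168,0],
    [108,-202,0],
    [128,-236,0],
    [148,-270,0],
    [168,-305,0],
    [190,-340,0],
  ],
  grip=[0.1,0.1,0.1,0.1,0.1,0.1,0.1,0.1,0.1,0.1],
)

```text
time: 0.93
tool_pos: [388.1, 144.4, 226.7]
tcp_rot: [3.141, -0.0, -2.891]
contact_force: [0.8, 1.3, 0.0]
grip_width: 50.0
```

Call:
servo_tool(
  angular=[
    [0,0,0],
    [0,0,0],
    [0,0,0],
    [0,0,0],
    [0,0,0],
    [0,0,0],
    [0,0,0],
    [0,0,0],
    [0,0,0],
    [0,0,0],
  ],
  slide=[
    [13,-37,0],
    [26,-74,0],
    [39,-111,0],
    [52,-148,0],
    [65,-185,-10],
    [78,-222,-25],
    [91,-259,-40],
    [104,-296,-55],
    [117,-333,-70],
    [129.6,-371,-80],
  ],
  grip=[0.1,0.1,0.1,0.1,0.1,0.1,0.1,0.1,0.1,0.1],
)

```text
time: 1.77
tool_pos: [516.9, -225.4, 145.0]
tcp_rot: [3.139, -0.002, -2.895]
contact_force: [1.0, 0.0, 0.1]
grip_width: 50.7
```

Call:
servo_tool(
  angular=[
    [0,0,0],
    [0,0,0],
    [0,0,0],
    [0,0,0],
    [0,0,0],
    [0,0,0],
  ],
  slide=[
    [0,0,-40],
    [0,0,-80],
    [0,0,-105],
    [0,0,-120],
    [0,0,-120],
    [0,0,-120],
  ],
  grip=[0.1,0.1,0.1,0.1,0.1,0.1],
)

```text
time: 2.27
tool_pos: [516.9, -223.7, 26.3]
tcp_rot: [3.14, -0.001, -2.895]
contact_force: [-0.4, -0.0, 0.6]
grip_width: 50.7
```

```bash
python3 - <<'E'
from h import *
o=bot.get_obs(); print(o)
cap('top','t1');cap('scene','s1')
crop('t1',360,190,450,280,6,'c3');crop('s1',170,180,290,280,6,'c4')
E
```

```text
{'time': 2.2667, 'joint_positions': array([-5.44523143e-01,  6.41211674e-01,  1.64530823e+00,  1.14561994e-04,
        8.57246665e-01, -2.36212257e+00]), 'dq': array([ 0.00252818, -0.04163055, -0.03010436, -0.00030057,  0.00376371,
       -0.00022361]), 'tau': array([-1.14393602e-01, -4.90795183e+01, -1.67776698e+01, -6.40380895e-02,
        1.23697268e-03,  2.02909177e-03]), 'tool_pos': array([ 516.92529521, -223.69742946,   26.30456336]), 'tcp_rot': array([ 3.13998561e+00, -1.46655985e-03, -2.89486345e+00]), 'contact_force': array([-0.40096374, -0.03032141,  0.60124933]), 'moment': array([0.06687751, 0.03187997, 0.07378794]), 'grip_width': 50.69141612161412}
```

View pics/c3.png

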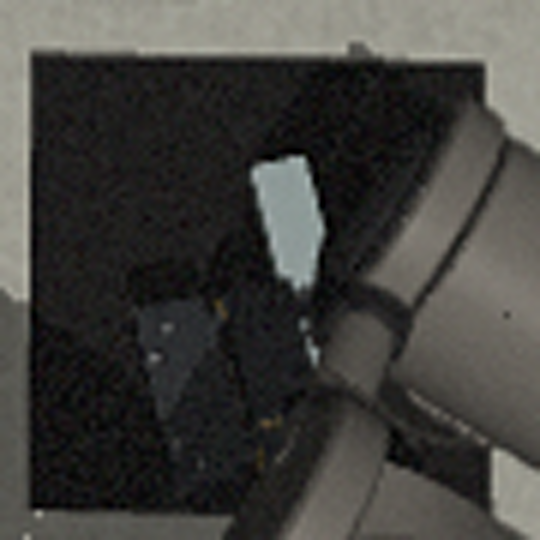

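View pics/c4.png

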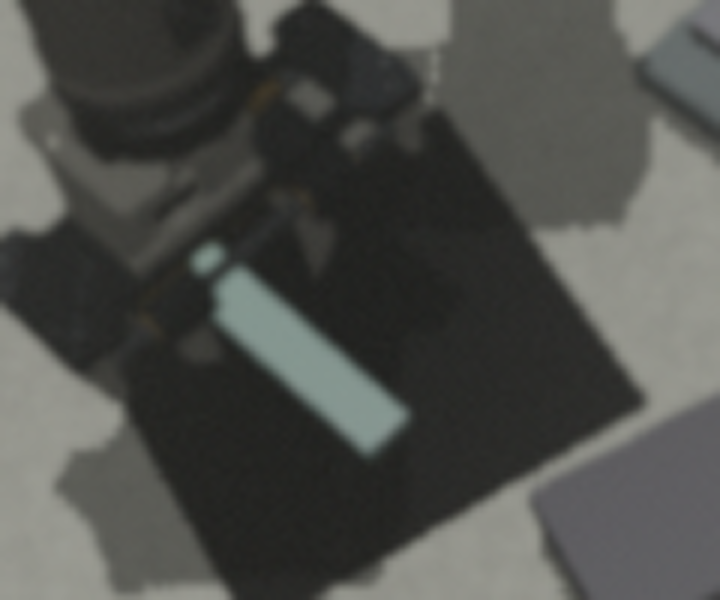

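The fingers straddle the strip (scene crop, about (215,275)), so I descend and close.

Call:
servo_tool(
  angular=[
    [0,0,0],
    [0,0,0],
    [0,0,0],
    [0,0,0],
    [0,0,0],
    [0,0,0],
    [0,0,0],
    [0,0,0],
    [0,0,0],
    [0,0,0],
  ],
  slide=[
    [0,0,-12],
    [0,0,-21],
    [0,0,-21],
    [0,0,-21],
    [0,0,-21],
    [0,0,-21],
    [0,0,-21],
    [0,0,-21],
    [0,0,-21],
    [0,0,-21],
  ],
  grip=[0.1,0.1,0.1,-0.6,-1,-1,-1,-1,-1,-1],
)

```text
time: 3.2
tool_pos: [517.7, -224.1, 6.4]
tcp_rot: [-3.141, 0.001, -2.895]
contact_force: [-0.1, -0.1, 4.7]
grip_width: 24.9
```

```bash
python3 - <<'E'
from h import *
o=bot.get_obs(); print(o['tool_pos'],o['tcp_rot'],o['contact_force'],o['moment'],o['grip_width'],o['joint_positions'].round(3))
E
```

```text
[ 517.66040107 -224.13127389    6.44173699] [-3.14103761e+00  6.51152219e-04 -2.89484210e+00] [-0.06957853 -0.1432975   4.65089003] [ 0.08740002  0.09333322 -0.00787853] 24.943315670851508 [-0.544  0.671  1.657  0.     0.812 -2.362]
```

Call:
servo_tool(
  angular=[
    [0,0,0],
    [0,0,0],
    [0,0,0],
    [0,0,0],
    [0,0,0],
    [0,0,0.7],
    [0,0,0.7],
    [0,0,0.7],
  ],
  slide=[
    [0,0,10],
    [0,0,30],
    [0,0,55],
    [0,0,80],
    [0,0,95],
    [-4,16,95],
    [-10,40,95],
    [-12,50,95],
  ],
  grip=[-1,-1,-1,-1,-1,-1,-1,-1],
)

```text
time: 3.87
tool_pos: [504.2, -171.8, 101.4]
tcp_rot: [3.14, -0.001, -2.882]
contact_force: [-0.2, 1.1, -0.5]
grip_width: 24.0
```

Call:
servo_tool(
  angular=[
    [0,0,0],
    [0,0,0],
    [0,0,0],
    [0,0,0],
    [0,0,0],
    [0,0,0],
    [0,0,0],
    [0,0,0],
    [0,0,0],
    [0,0,0],
  ],
  slide=[
    [-5,21,0],
    [-11,48,0],
    [-18,78,0],
    [-25,108,0],
    [-32,138,0],
    [-39,166,0],
    [-44,186,0],
    [-48,200,0],
    [-49.3,206,0],
    [-49.3,206,0],
  ],
  grip=[-1,-1,-1,-1,-1,-1,-1,-1,-1,-1],
)

```text
time: 4.7
tool_pos: [455.8, 33.0, 101.1]
tcp_rot: [3.141, -0.0, -2.881]
contact_force: [0.9, -0.9, -1.4]
grip_width: 24.6
```

```bash
python3 - <<'E'
from h import *
o=bot.get_obs(); print(o['time'],o['tool_pos'],o['tcp_rot'],o['contact_force'],o['moment'],o['grip_width'],o['joint_positions'].round(3))
cap('top','t2');cap('scene','s2')
crop('t2',250,170,360,290,5,'c5');crop('s2',200,110,360,240,5,'c6')
E
```

```text
4.7 [455.84828975  32.9643095  101.12590226] [ 3.14147182e+00 -1.36067443e-04 -2.88050644e+00] [ 0.87582979 -0.85577664 -1.36771147] [ 0.01400866  0.05750513 -0.07348563] 24.64111830361228 [-0.096  0.374  1.877  0.     0.891 -1.928]
```

View pics/c5.png

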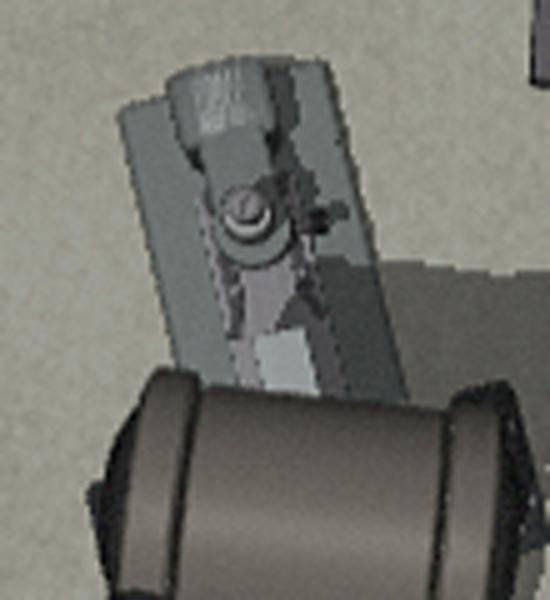

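View pics/c6.png

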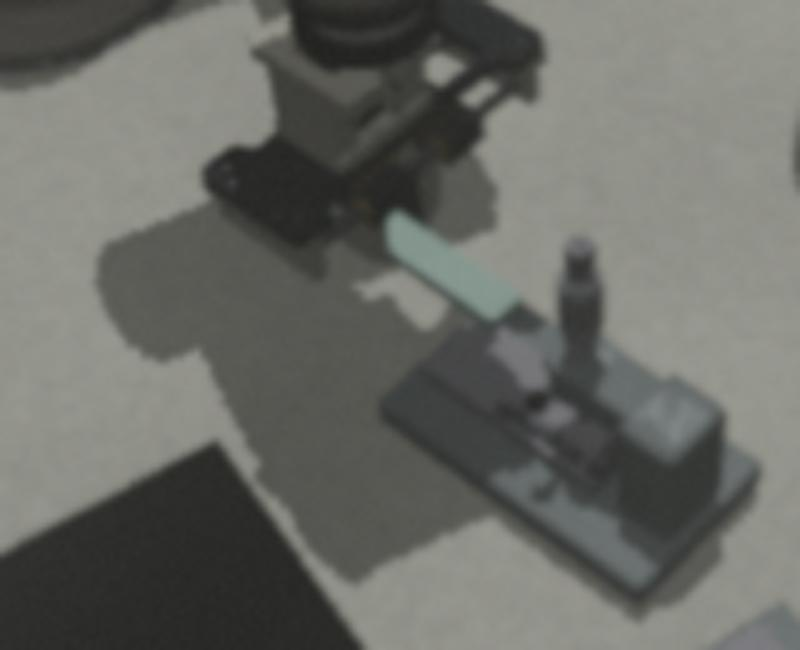

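```bash
python3 - <<'E'
from h import *
t=load('t2'); x0,y0,x1,y1=296,230,322,252
g=t['img'][y0:y1,x0:x1].astype(float); crop('t2',x0,y0,x1,y1,24,'c7')
P=onz(t,[(301.0,236.6),(310.0,235.0),(302.6,247.4),(313.2,248)],107.7); print(P.round(1))
O=np.array([593.4,68.4]);a=np.radians(14.87);e=np.array([np.cos(a),np.sin(a)]);n=np.array([-e[1],e[0]])
print('gauge',np.c_[(P[:,:2]-O)@e,(P[:,:2]-O)@n].round(1)); p=np.array([455.85,32.96]); print((p-O)@e,(p-O)@n)
E
```

```text
[[541.3  64.9 107.7]
 [545.5  43.5 107.7]
 [515.7  60.5 107.7]
 [514.7  35.3 107.7]]
gauge [[-51.2  10. ]
 [-52.7 -11.8]
 [-77.1  12.3]
 [-84.5 -11.8]]
-142.0383829899798 1.0458764706237145
```

View pics/c7.png

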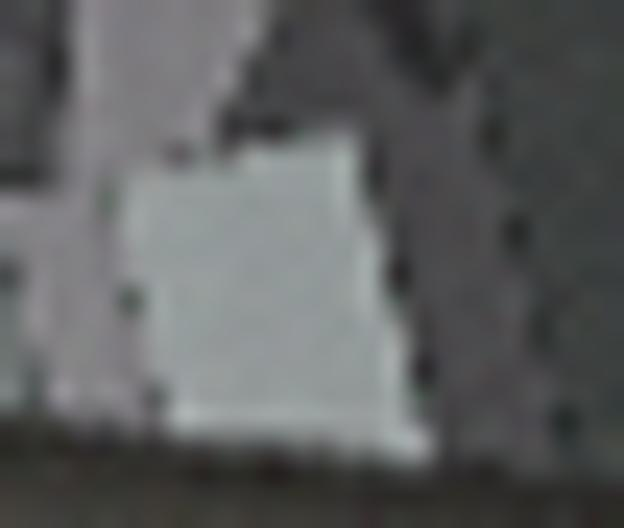

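The strip is held straight (yaw within 0.1°) and its centreline lies within about 0.5 mm of the guide axis. Its tip is at gauge x = -52. Lowering it onto the table.

Call:
servo_tool(
  angular=[
    [0,0,0],
    [0,0,0],
    [0,0,0],
    [0,0,0],
    [0,0,0],
    [0,0,0],
  ],
  slide=[
    [0.1,-0.4,-15],
    [0.1,-0.4,-32],
    [0.1,-0.4,-46],
    [0.1,-0.4,-54],
    [0.1,-0.4,-55],
    [0.1,-0.4,-55],
  ],
  grip=[-1,-1,-1,-1,-1,-1],
)

```text
time: 5.3
tool_pos: [456.3, 31.0, 45.8]
tcp_rot: [3.141, -0.001, -2.884]
contact_force: [0.4, -0.7, -0.5]
grip_width: 24.3
```

Call:
servo_tool(
  angular=[
    [0,0,0],
    [0,0,0],
    [0,0,0],
  ],
  slide=[
    [0,0,-1],
    [0,0,-1.5],
    [0,0,-1.5],
  ],
  grip=[-1,-1,-1],
)

```text
time: 5.55
tool_pos: [456.6, 31.5, 45.0]
tcp_rot: [-3.141, 0.001, -2.883]
contact_force: [0.4, 0.1, -0.9]
grip_width: 24.2
```

Call:
servo_tool(
  angular=[
    [0,0,0],
    [0,0,0],
    [0,0,0],
  ],
  slide=[
    [0,0,-0.7],
    [0,0,-0.7],
    [0,0,-0.7],
  ],
  grip=[-1,-1,-1],
)

```text
time: 5.8
tool_pos: [456.2, 31.7, 43.9]
tcp_rot: [-3.142, 0.0, -2.882]
contact_force: [1.3, -0.1, -1.0]
grip_width: 24.4
```

```bash
python3 - <<'E'
from h import *
o=bot.get_obs(); print(o['time'],o['tool_pos'],o['tcp_rot'],o['contact_force'],o['moment'],o['grip_width'],o['joint_positions'].round(3))
cap('top','t3');cap('scene','s3')
crop('t3',270,180,340,270,7,'c5');crop('s3',240,140,350,230,7,'c6')
E
```

```text
5.8 [456.23802892  31.68556637  43.93102488] [-3.14155346e+00  3.12611883e-04 -2.88245266e+00] [ 1.26855512 -0.0581476  -1.04396798] [ 0.04904059  0.03826644 -0.00208117] 24.407214174481123 [-0.099  0.471  1.932  0.     0.738 -1.929]
```

View pics/c6.png

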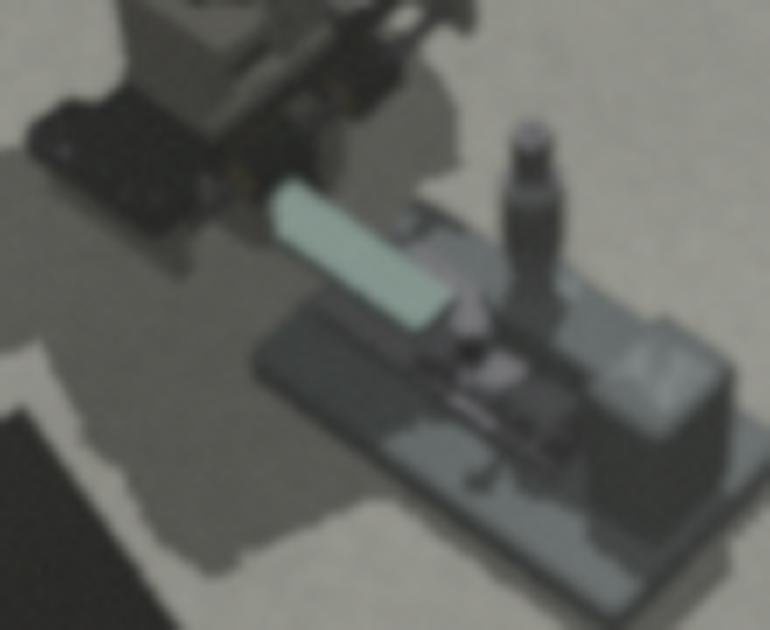

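View pics/c5.png

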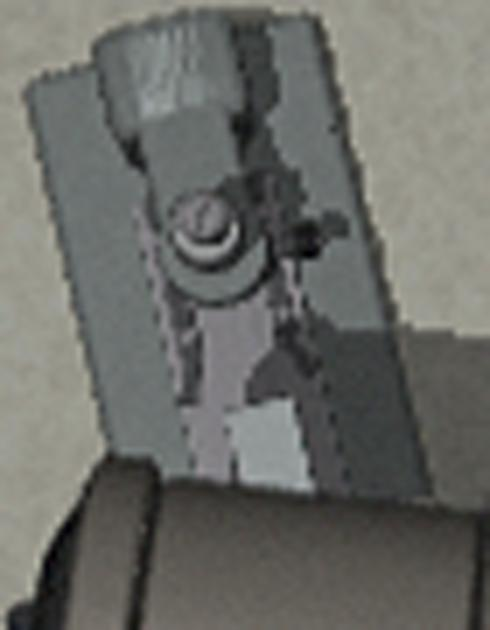

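```bash
python3 - <<'E'
from h import *
crop('t3',290,215,325,252,16,'c7')
crop('t3',290,215,325,252,1,'raw')
i=load('t3')['img'].astype(int)
for y in (243,246): print(y,[(x,*i[y,x]) for x in range(294,320)])
E
```

```text
243 [(294, np.int64(111), np.int64(113), np.int64(106)), (295, np.int64(113), np.int64(114), np.int64(109)), (296, np.int64(112), np.int64(113), np.int64(109)), (297, np.int64(142), np.int64(140), np.int64(142)), (298, np.int64(126), np.int64(123), np.int64(123)), (299, np.int64(133), np.int64(129), np.int64(132)), (300, np.int64(134), np.int64(129), np.int64(132)), (301, np.int64(130), np.int64(127), np.int64(130)), (302, np.int64(132), np.int64(128), np.int64(130)), (303, np.int64(154), np.int64(154), np.int64(150)), (304, np.int64(154), np.int64(152), np.int64(143)), (305, np.int64(154), np.int64(153), np.int64(147)), (306, np.int64(154), np.int64(152), np.int64(145)), (307, np.int64(152), np.int64(152), np.int64(145)), (308, np.int64(151), np.int64(152), np.int64(146)), (309, np.int64(150), np.int64(152), np.int64(145)), (310, np.int64(154), np.int64(155), np.int64(149)), (311, np.int64(155), np.int64(154), np.int64(148)), (312, np.int64(161), np.int64(159), np.int64(152)), (313, np.int64(56), np.int64(62), np.int64(49)), (314, np.int64(71), np.int64(68), np.int64(72)), (315, np.
[... 868 characters left out ...]
int64(155), np.int64(152), np.int64(147)), (307, np.int64(154), np.int64(154), np.int64(147)), (308, np.int64(151), np.int64(148), np.int64(143)), (309, np.int64(153), np.int64(152), np.int64(146)), (310, np.int64(153), np.int64(150), np.int64(145)), (311, np.int64(157), np.int64(156), np.int64(151)), (312, np.int64(156), np.int64(157), np.int64(149)), (313, np.int64(159), np.int64(159), np.int64(155)), (314, np.int64(71), np.int64(68), np.int64(71)), (315, np.int64(75), np.int64(75), np.int64(78)), (316, np.int64(75), np.int64(74), np.int64(75)), (317, np.int64(75), np.int64(72), np.int64(75)), (318, np.int64(79), np.int64(77), np.int64(78)), (319, np.int64(69), np.int64(69), np.int64(63))]
```

View pics/c7.png

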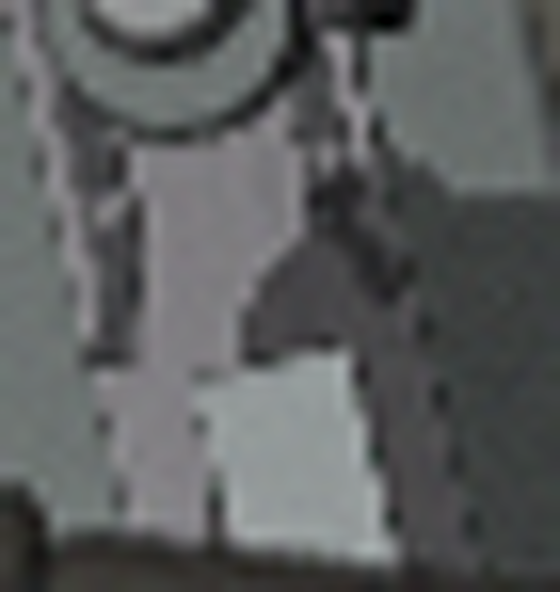

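```bash
python3 - <<'E'
from h import *
t=load('t3')
O=np.array([593.4,68.4]);a=np.radians(14.87);e=np.array([np.cos(a),np.sin(a)]);n=np.array([-e[1],e[0]])
for y,l,r,sl,sr in((243,296.5,317.9,302.5,312.6),(246,297.2,318.6,303.3,313.5)):
    T=onz(t,[(l,y),(r,y)],40)[:,:2]; S=onz(t,[(sl,y),(sr,y)],50.5)[:,:2]
    print('table',((T-O)@n).round(1),'strip',((S-O)@n).round(1))
S=onz(t,[(302.3,239.5),(311.0,237.5)],50.5)[:,:2]; print((S-O)@e,(S-O)@n); p=np.array([456.24,31.7]);print((p-O)@e,(p-O)@n)
E
```

```text
table [ 26.3 -26.3] strip [ 11.3 -13.3]
table [ 26.3 -26.2] strip [ 11.1 -13.7]
[-54.72231504 -55.08832568] [  9.7489106  -12.64656383]
-141.98479358668197 -0.2720112999600254
```

Call:
servo_tool(
  angular=[
    [0,0,0],
    [0,0,0],
    [0,0,0],
  ],
  slide=[
    [-0.25,1,-0.3],
    [-0.25,1,-0.6],
    [-0.25,1,-0.6],
  ],
  grip=[-1,-1,-1],
)

```text
time: 6.15
tool_pos: [455.9, 32.7, 43.2]
tcp_rot: [3.142, 0.0, -2.882]
contact_force: [-0.4, 0.0, -0.1]
grip_width: 24.5
```

Call:
servo_tool(
  angular=[
    [0,0,0],
    [0,0,0],
    [0,0,0],
  ],
  slide=[
    [0,0,-0.4],
    [0,0,-0.4],
    [0,0,-0.4],
  ],
  grip=[-1,-1,-1],
)

```text
time: 6.4
tool_pos: [455.9, 32.7, 42.9]
tcp_rot: [3.141, 0.0, -2.883]
contact_force: [-0.6, -0.5, 1.4]
grip_width: 24.5
```

Call:
servo_tool(
  angular=[
    [0,0,0],
    [0,0,0],
    [0,0,0],
  ],
  slide=[
    [0,0,-0.4],
    [0,0,-0.4],
    [0,0,-0.4],
  ],
  grip=[-1,-1,-1],
)

```text
time: 6.65
tool_pos: [455.9, 32.7, 42.5]
tcp_rot: [3.141, 0.0, -2.883]
contact_force: [-1.4, 0.4, 4.2]
grip_width: 24.5
```

Call:
servo_tool(
  angular=[
    [0,0,0],
    [0,0,0],
    [0,0,0],
    [0,0,0],
    [0,0,0],
    [0,0,0],
  ],
  slide=[
    [4.8,1.3,0.1],
    [9.7,2.6,0.1],
    [14.5,3.9,0.1],
    [19.3,5.1,0.1],
    [24.2,6.4,0.1],
    [24.2,6.4,0.1],
  ],
  grip=[-1,-1,-1,-1,-1,-1],
)

```text
time: 7.15
tool_pos: [479.0, 39.0, 42.8]
tcp_rot: [3.141, -0.004, -2.882]
contact_force: [-8.2, -1.3, 13.8]
grip_width: 24.4
```

Call:
servo_tool(
  angular=[
    [0,0,0],
    [0,0,0],
    [0,0,0],
    [0,0,0],
    [0,0,0],
    [0,0,0],
  ],
  slide=[
    [4.8,1.3,0],
    [9.7,2.6,0],
    [14.5,3.9,0],
    [19.3,5.1,0],
    [24.2,6.4,0],
    [24.2,6.4,0],
  ],
  grip=[-1,-1,-1,-1,-1,-1],
)

```text
time: 7.65
tool_pos: [502.6, 45.3, 43.3]
tcp_rot: [3.141, -0.005, -2.882]
contact_force: [-11.7, -2.2, 20.2]
grip_width: 24.2
```

```bash
python3 - <<'E'
from h import *
o=bot.get_obs(); print(o['time'],o['tool_pos'],o['tcp_rot'],o['contact_force'],o['moment'],o['grip_width'],o['joint_positions'].round(3))
cap('top','t4');cap('scene','s4')
crop('t4',270,180,340,270,7,'c5');crop('s4',250,140,350,230,7,'c6')
E
```

```text
7.65 [502.60223984  45.25795424  43.26911054] [ 3.14089789 -0.00458082 -2.88219234] [-11.70649362  -2.16360819  20.23095265] [-0.36448472  2.03352374  0.01534051] 24.22187185425075 [-6.200e-02  5.370e-01  1.800e+00 -1.000e-03  8.100e-01 -1.891e+00]
```

View pics/c6.png

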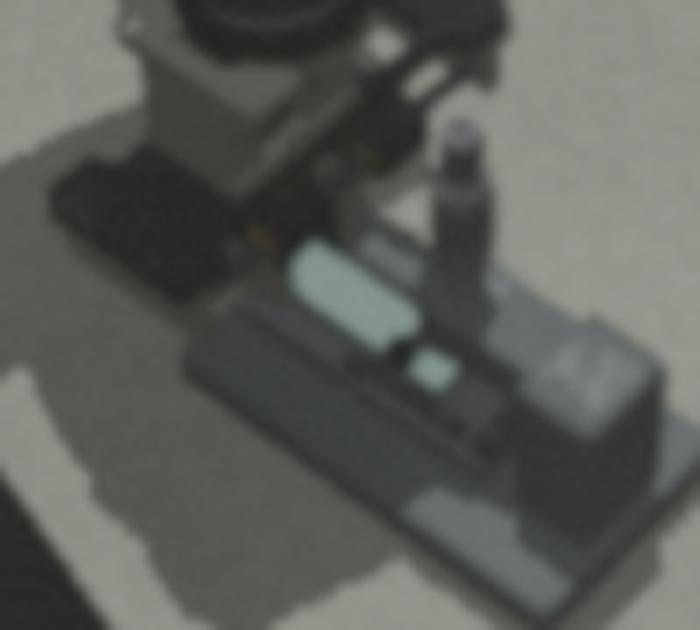

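View pics/c5.png

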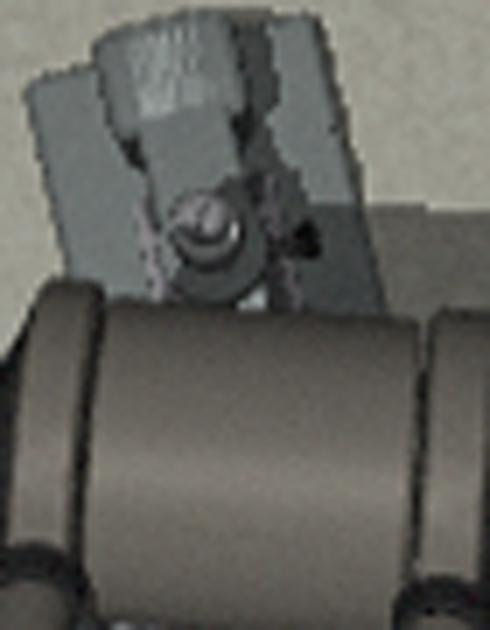

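Call:
servo_tool(
  angular=[
    [0,0,0],
    [0,0,0],
    [0,0,0],
  ],
  slide=[
    [0,0,0.4],
    [0,0,0.4],
    [0,0,0.4],
  ],
  grip=[-1,-1,-1],
)

```text
time: 8.0
tool_pos: [503.0, 45.3, 43.3]
tcp_rot: [3.141, -0.003, -2.882]
contact_force: [-8.5, -0.6, 12.7]
grip_width: 24.6
```

Call:
servo_tool(
  angular=[
    [0,0,0],
    [0,0,0],
    [0,0,0],
  ],
  slide=[
    [0,0,0.3],
    [0,0,0.3],
    [0,0,0.3],
  ],
  grip=[-1,-1,-1],
)

```text
time: 8.25
tool_pos: [503.6, 45.4, 43.3]
tcp_rot: [3.141, -0.002, -2.883]
contact_force: [-5.4, -0.6, 8.6]
grip_width: 24.4
```

Call:
servo_tool(
  angular=[
    [0,0,0],
    [0,0,0],
    [0,0,0],
    [0,0,0],
    [0,0,0],
  ],
  slide=[
    [4.8,1.3,0.2],
    [9.7,2.6,0.2],
    [14.5,3.9,0.2],
    [17.4,4.6,0.2],
    [17.4,4.6,0.2],
  ],
  grip=[-1,-1,-1,-1,-1],
)

```text
time: 8.67
tool_pos: [522.6, 50.2, 43.4]
tcp_rot: [-3.141, 0.001, -2.882]
contact_force: [-1.5, 0.3, 3.5]
grip_width: 24.3
```

Call:
servo_tool(
  angular=[
    [0,0,0],
    [0,0,0],
    [0,0,0],
  ],
  slide=[
    [1.0,0.25,0.2],
    [2.0,0.5,0.2],
    [2.0,0.5,0.2],
  ],
  grip=[-1,-1,-1],
)

```text
time: 8.92
tool_pos: [524.0, 50.6, 43.4]
tcp_rot: [3.141, 0.0, -2.883]
contact_force: [-1.6, -0.1, 2.2]
grip_width: 24.4
```

Forces are light. Creeping toward the stop.

Call:
servo_tool(
  angular=[
    [0,0,0],
    [0,0,0],
    [0,0,0],
  ],
  slide=[
    [1.0,0.25,0],
    [2.0,0.5,0],
    [2.0,0.5,0],
  ],
  grip=[-1,-1,-1],
)

```text
time: 9.17
tool_pos: [525.7, 51.0, 43.4]
tcp_rot: [3.141, -0.0, -2.883]
contact_force: [-2.0, 0.4, 0.5]
grip_width: 24.7
```

Call:
servo_tool(
  angular=[
    [0,0,0],
    [0,0,0],
    [0,0,0],
  ],
  slide=[
    [0.5,0.15,0],
    [1.0,0.25,0],
    [1.0,0.25,0],
  ],
  grip=[-1,-1,-1],
)

```text
time: 9.42
tool_pos: [525.7, 51.1, 43.4]
tcp_rot: [3.141, -0.002, -2.882]
contact_force: [-5.0, -2.4, 3.0]
grip_width: 24.5
```

Call:
servo_tool(
  angular=[
    [0,0,0],
    [0,0,0],
    [0,0,0],
  ],
  slide=[
    [0.5,0.15,0],
    [1.0,0.25,0],
    [1.0,0.25,0],
  ],
  grip=[-1,-1,-1],
)

```text
time: 9.67
tool_pos: [525.7, 51.1, 43.4]
tcp_rot: [3.141, -0.004, -2.882]
contact_force: [-8.4, -4.0, 5.8]
grip_width: 24.5
```

Call:
servo_tool(
  angular=[
    [0,0,0],
    [0,0,0],
    [0,0,0],
  ],
  slide=[
    [0.5,0.15,0],
    [1.0,0.25,0],
    [1.0,0.25,0],
  ],
  grip=[-1,-1,-1],
)

```text
time: 9.92
tool_pos: [525.8, 51.1, 43.3]
tcp_rot: [3.141, -0.007, -2.882]
contact_force: [-11.7, -4.5, 9.3]
grip_width: 24.6
```

```bash
python3 - <<'E'
from h import *
o=bot.get_obs(); print(o['time'],o['tool_pos'],o['tcp_rot'],o['contact_force'],o['moment'],o['grip_width'],o['joint_positions'].round(3))
cap('scene','s5')
crop('s5',260,140,350,230,8,'c6')
E
```

```text
9.9167 [525.76422365  51.06946338  43.31248092] [ 3.14087848 -0.0066296  -2.8821936 ] [-11.70306192  -4.49419638   9.32694462] [-0.891972    1.96896202 -0.04372305] 24.646026996369763 [-0.048  0.57   1.731 -0.002  0.847 -1.877]
```

View pics/c6.png

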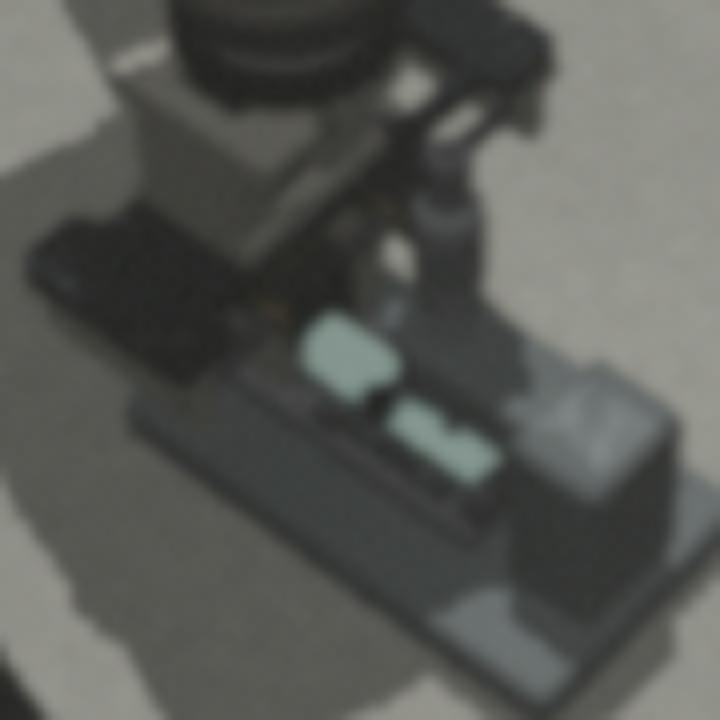

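Call:
servo_tool(
  angular=[
    [0,0,0],
    [0,0,0],
    [0,0,0],
    [0,0,0],
    [0,0,0],
    [0,0,0],
    [0,0,0],
    [0,0,0],
  ],
  slide=[
    [-1.5,-0.4,0],
    [-2.7,-0.7,0],
    [-2.7,-0.7,0],
    [-2.7,-0.7,0],
    [-2.7,-0.7,0],
    [-2.7,-0.7,0],
    [-2.7,-0.7,0],
    [-2.7,-0.7,0],
  ],
  grip=[-1,-1,-1,-0.3,0,0,0,0],
)

```text
time: 10.63
tool_pos: [526.4, 51.2, 43.6]
tcp_rot: [-3.142, 0.001, -2.883]
contact_force: [1.2, -0.1, -0.1]
grip_width: 45.6
```

```bash
python3 - <<'E'
from h import *
o=bot.get_obs(); print(o['time'],o['tool_pos'],o['tcp_rot'],o['contact_force'],o['moment'],o['grip_width'],o['joint_positions'].round(3))
E
```

```text
10.6333 [526.39318437  51.18215001  43.63971517] [-3.14155686e+00  7.55645293e-04 -2.88256734e+00] [ 1.18389411 -0.06900284 -0.12531797] [0.02986864 0.02559876 0.00216866] 45.60805860033385 [-0.048  0.567  1.736  0.     0.838 -1.878]
```

Call:
servo_tool(
  angular=[
    [0,0,0],
    [0,0,0],
    [0,0,0],
    [0,0,0],
    [0,0,0],
    [0,0,7],
    [0,0,14],
    [0,0,21],
    [0,0,28],
    [0,0,28],
  ],
  slide=[
    [-2,-0.5,8],
    [-5,-1.3,40],
    [-8,-2,80],
    [-8,-2,120],
    [-8,-2,155],
    [-8,-2,176],
    [-8,-2,186],
    [-8,-2,186],
    [-8,-2,186],
    [-8,-2,186],
  ],
  grip=[0,0,0,0,0,0,0,0,0,0],
)

```text
time: 11.47
tool_pos: [517.9, 49.1, 230.5]
tcp_rot: [-3.141, 0.001, -2.39]
contact_force: [-0.5, 1.0, 0.6]
grip_width: 45.7
```

```bash
python3 - <<'E'
from h import *
o=bot.get_obs(); print(o['time'],o['tool_pos'],o['tcp_rot'],o['contact_force'],o['moment'],o['grip_width'],o['joint_positions'].round(3))
cap('scene','s6'); cap('top','t6')
crop('s6',260,140,350,230,8,'c6');crop('t6',270,180,340,270,7,'c5')
E
```

```text
11.4667 [517.90226894  49.09459446 230.49108972] [-3.14080478e+00  8.88411027e-04 -2.38952321e+00] [-0.45175575  1.02273385  0.64330386] [0.04899329 0.07498767 0.02350475] 45.74362917476391 [-0.053  0.33   1.532  0.     1.279 -2.376]
```

View pics/c6.png

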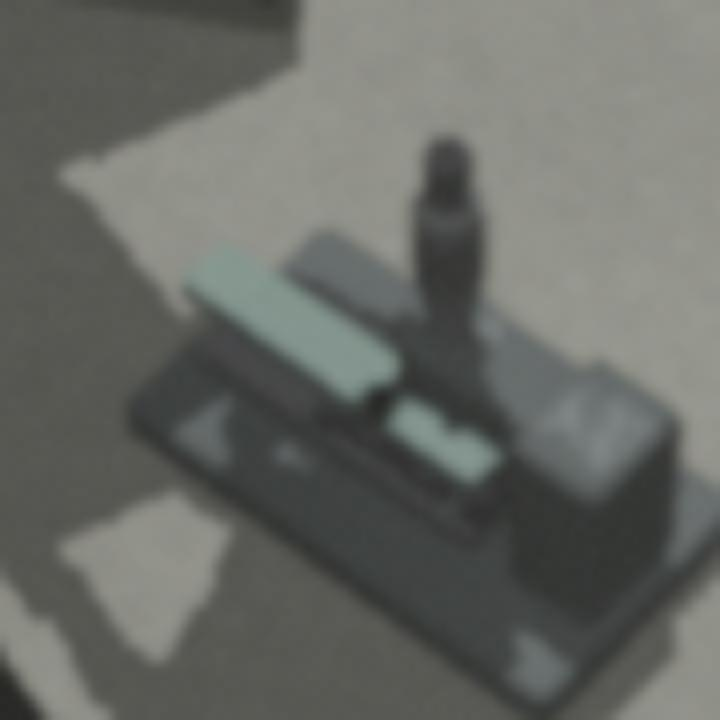

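View pics/c5.png

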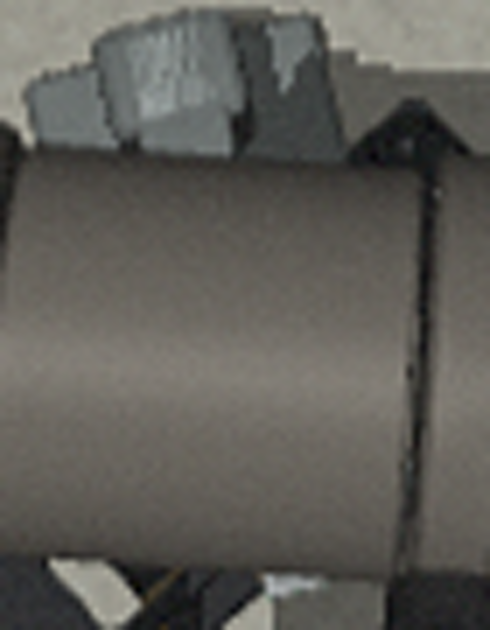

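```bash
python3 - <<'E'
from h import *
c=load('s6'); a=np.radians(14.87);e=np.array([np.cos(a),np.sin(a)]);n=np.array([-e[1],e[0]]);O=np.array([593.4,68.4])
i=cv2.imread('pics/c6.png')
for x in(20,-120):
  for y in(12.5,-12.5):
    p=proj(c,[[*(O+x*e+y*n),50]])[0]; q=((p-[260,140]+.5)*8).astype(int); cv2.circle(i,tuple(map(int,q)),3,(0,0,255),-1); print(x,y,p.round(1))
cv2.imwrite('pics/c8.png',i)
E
```

```text
20 12.5 [324.4 194.8]
20 -12.5 [318.6 200.4]
-120 12.5 [287.8 169.8]
-120 -12.5 [281.9 174.9]
```

View pics/c8.png

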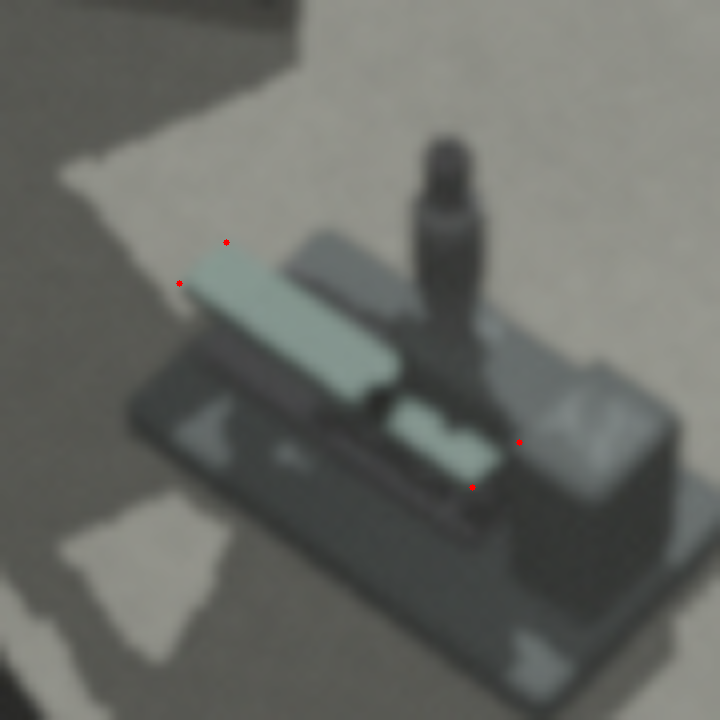

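Call:
servo_tool(
  angular=[
    [0,0,7],
    [0,0,14],
    [0,0,21],
    [0,0,27],
    [0,0,27],
    [0,0,27],
    [0,0,27],
  ],
  slide=[
    [20,5.2,0],
    [40,10.4,0],
    [60,15.6,0],
    [72,19,0],
    [75.3,19.8,0],
    [75.3,19.8,-8],
    [75.3,19.8,-8],
  ],
  grip=[0,0,0,0,0,0,0],
)

```text
time: 12.15
tool_pos: [592.0, 68.8, 219.6]
tcp_rot: [3.138, -0.001, -1.927]
contact_force: [0.5, 0.0, 0.1]
grip_width: 45.7
```

```bash
python3 - <<'E'
from h import *
o=bot.get_obs(); print(o['time'],o['tool_pos'],o['tcp_rot'],o['contact_force'],o['moment'],o['grip_width'],o['joint_positions'].round(3),o['tau'].round(4))
cap('scene','s7')
crop('s7',270,100,360,190,8,'c6')
E
```

```text
12.15 [591.95100863  68.81271678 219.64562593] [ 3.13820927e+00 -1.24957744e-03 -1.92716319e+00] [0.52101403 0.03881737 0.07938821] [0.10631452 0.13791678 0.0547748 ] 45.67742726880533 [-0.013  0.481  1.326 -0.     1.338 -2.798] [ 1.36700e-01 -5.22769e+01 -2.67430e+01 -7.43000e-02 -3.05800e-01
  8.10000e-03]
```

View pics/c6.png

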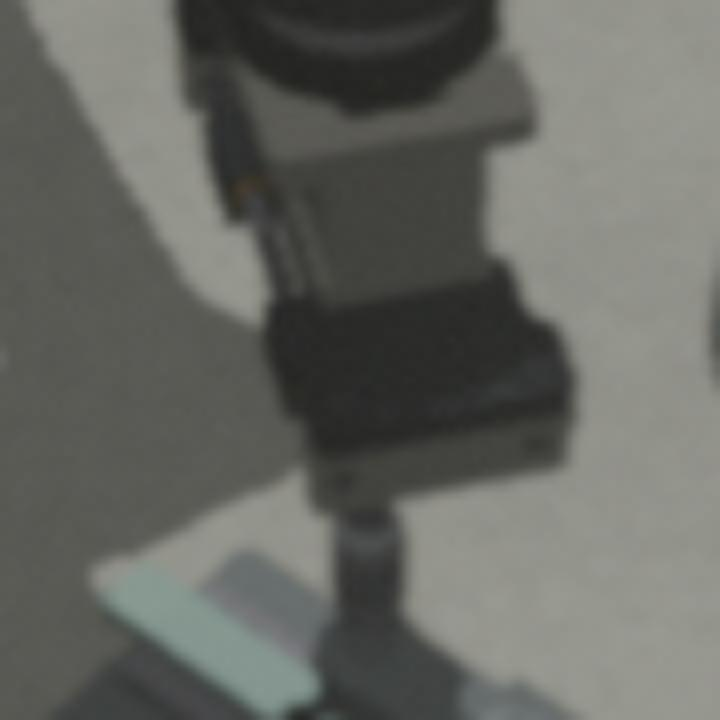

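Call:
servo_tool(
  angular=[
    [0,0,0],
    [0,0,0],
    [0,0,0],
    [0,0,0],
    [0,0,0],
  ],
  slide=[
    [0.5,0,-15],
    [0.5,0,-30],
    [0.5,0,-40],
    [0.5,0,-40],
    [0.5,0,-40],
  ],
  grip=[0,0,0,0,0],
)

```text
time: 12.62
tool_pos: [593.3, 68.8, 181.5]
tcp_rot: [3.141, -0.0, -1.924]
contact_force: [0.4, 0.1, 0.3]
grip_width: 45.8
```

Call:
servo_tool(
  angular=[
    [0,0,0],
    [0,0,0],
    [0,0,0],
    [0,0,0],
    [0,0,0],
    [0,0,0],
    [0,0,0],
    [0,0,0],
  ],
  slide=[
    [0,0,-1.5],
    [0,0,-1.5],
    [0,0,-1.5],
    [0,0,-1.5],
    [0,0,-1.5],
    [0,0,-1.5],
    [0,0,-1.5],
    [0,0,-1.5],
  ],
  grip=[-0.3,-0.5,-0.6,-0.8,-1,-1,-1,-1],
)

```text
time: 13.28
tool_pos: [591.7, 69.8, 180.3]
tcp_rot: [3.137, -0.0, -1.922]
contact_force: [-8.6, 2.0, 6.0]
grip_width: 13.6
```

```bash
cat > o.py <<'E'
from h import *
o=bot.get_obs(); print(o['time'],o['tool_pos'].round(2),np.degrees(o['tcp_rot']).round(2),'F',o['contact_force'].round(2),'M',o['moment'].round(3),round(o['grip_width'],2),'q6',np.degrees(o['joint_positions'][5]).round(2),'tau',o['tau'][[0,3,4,5]].round(4))
E
python3 o.py
```

```text
13.2833 [591.66  69.76 180.33] [ 1.7972e+02 -3.0000e-02 -1.1015e+02] F [-8.58  1.96  6.02] M [ 0.535  1.634 -0.049] 13.58 q6 -160.56 tau [-2.0428 -0.8037 -2.6504 -0.0192]
```

Call:
servo_tool(
  angular=[
    [0,0,0],
    [0,0,0],
    [0,0,0],
    [0,0,0],
  ],
  slide=[
    [-1,0.4,0],
    [-1.8,0.7,0.2],
    [-1.8,0.7,0.2],
    [-1.8,0.7,0.2],
  ],
  grip=[-1,-1,-1,-1],
)

```text
time: 13.62
tool_pos: [591.5, 69.8, 180.4]
tcp_rot: [3.14, -0.0, -1.923]
contact_force: [-4.8, 1.0, 2.8]
grip_width: 13.9
```

```bash
python3 o.py; python3 -c "
from h import *
cap('scene','s8');crop('s8',280,120,350,190,10,'c6')"
```

```text
13.6167 [591.54  69.8  180.38] [ 179.93   -0.   -110.16] F [-4.75  0.96  2.78] M [0.394 0.917 0.004] 13.89 q6 -160.5 tau [-1.0557 -0.489  -1.4568  0.0047]
```

View pics/c6.png

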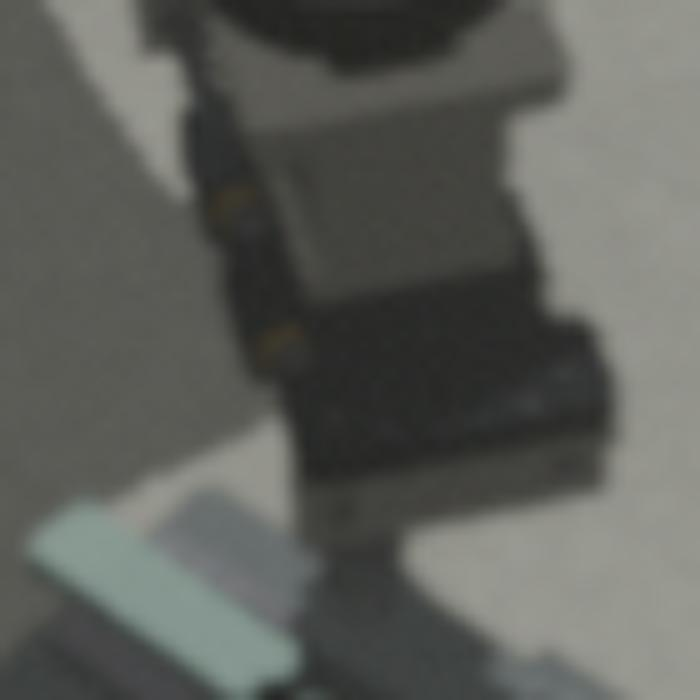

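Call:
servo_tool(
  angular=[
    [0,0,0],
    [0,0,0],
    [0,0,0],
  ],
  slide=[
    [-1,0.3,0],
    [-2,0.5,0.2],
    [-2,0.5,0.2],
  ],
  grip=[-1,-1,-1],
)

```text
time: 13.92
tool_pos: [591.2, 69.9, 180.5]
tcp_rot: [-3.139, 0.001, -1.923]
contact_force: [5.0, 0.2, -1.9]
grip_width: 14.0
```

```bash
python3 o.py
```

```text
13.9167 [591.24  69.85 180.47] [-1.7984e+02  4.0000e-02 -1.1017e+02] F [ 4.97  0.16 -1.87] M [ 0.141 -0.483  0.013] 13.96 q6 -160.45 tau [ 0.2763 -0.1594  1.1029  0.0125]
```

Call:
servo_tool(
  angular=[
    [0,0,0],
    [0,0,-5],
    [0,0,-10],
    [0,0,-15],
    [0,0,-20],
    [0,0,-25],
    [0,0,-30],
    [0,0,-30],
    [0,0,-30],
  ],
  slide=[
    [1,-0.2,0],
    [1,-0.2,-0.03],
    [1,-0.2,-0.07],
    [1,-0.2,-0.1],
    [1,-0.2,-0.14],
    [1,-0.2,-0.17],
    [1,-0.2,-0.2],
    [1,-0.2,-0.2],
    [1,-0.2,-0.2],
  ],
  grip=[-1,-1,-1,-1,-1,-1,-1,-1,-1],
)

```text
time: 14.67
tool_pos: [591.8, 69.5, 180.2]
tcp_rot: [-3.14, 0.001, -2.444]
contact_force: [5.6, -0.8, -2.5]
grip_width: 14.2
```

```bash
python3 o.py
```

```text
14.6667 [591.75  69.52 180.25] [-1.7993e+02  5.0000e-02 -1.4003e+02] F [ 5.63 -0.75 -2.48] M [-0.063 -0.706 -0.004] 14.19 q6 -130.62 tau [1.0025 0.1925 1.4198 0.3017]
```

Call:
servo_tool(
  angular=[
    [0,0,0],
    [0,0,-5],
    [0,0,-10],
    [0,0,-15],
    [0,0,-20],
    [0,0,-25],
    [0,0,-30],
    [0,0,-30],
  ],
  slide=[
    [1,-0.1,-0.1],
    [1.1,-0.1,-0.2],
    [1.1,-0.1,-0.25],
    [1.1,-0.1,-0.3],
    [1.1,-0.1,-0.35],
    [1.1,-0.1,-0.4],
    [1.1,-0.1,-0.4],
    [1.1,-0.1,-0.4],
  ],
  grip=[-1,-1,-1,-1,-1,-1,-1,-1],
)

```text
time: 15.33
tool_pos: [592.2, 69.1, 180.0]
tcp_rot: [-3.141, -0.0, -2.971]
contact_force: [1.4, -4.1, 0.5]
grip_width: 14.0
```

```bash
python3 o.py
```

```text
15.3333 [592.16  69.06 180.  ] [-1.7994e+02 -1.0000e-02 -1.7025e+02] F [ 1.41 -4.07  0.46] M [-0.515 -0.279  0.033] 14.04 q6 -100.4 tau [2.3706 0.9677 0.6381 1.2269]
```

Call:
servo_tool(
  angular=[
    [0,0,-3],
    [0,0,-9],
    [0,0,-15],
    [0,0,-21],
    [0,0,-27],
    [0,0,-33],
    [0,0,-39],
    [0,0,-45],
    [0,0,-45],
    [0,0,-45],
  ],
  slide=[
    [0.2,-0.6,-0.02],
    [0.3,-0.9,-0.06],
    [0.3,-0.9,-0.1],
    [0.3,-0.9,-0.15],
    [0.3,-0.9,-0.19],
    [0.3,-0.9,-0.23],
    [0.3,-0.9,-0.27],
    [0.3,-0.9,-0.31],
    [0.3,-0.9,-0.31],
    [0.3,-0.9,-0.31],
  ],
  grip=[-1,-1,-1,-1,-1,-1,-1,-1,-1,-1],
)

```text
time: 16.17
tool_pos: [592.1, 68.2, 179.7]
tcp_rot: [-3.14, -0.0, 2.533]
contact_force: [-0.7, -4.9, 1.3]
grip_width: 13.9
```

```bash
python3 o.py
```

```text
16.1667 [592.06  68.21 179.69] [-179.93   -0.    145.16] F [-0.68 -4.89  1.32] M [-0.896  0.138 -0.03 ] 13.9 q6 -55.9 tau [ 3.1105  1.5283 -0.0691  0.2172]
```

Call:
servo_tool(
  angular=[
    [0,0,0],
    [0,0,-5],
    [0,0,-10],
    [0,0,-15],
    [0,0,-20],
    [0,0,-25],
    [0,0,-30],
    [0,0,-30],
    [0,0,-30],
  ],
  slide=[
    [-0.2,-0.9,0],
    [-0.2,-0.9,-0.03],
    [-0.2,-0.9,-0.06],
    [-0.2,-0.9,-0.1],
    [-0.2,-0.9,-0.13],
    [-0.2,-0.9,-0.17],
    [-0.2,-0.9,-0.2],
    [-0.2,-0.9,-0.2],
    [-0.2,-0.9,-0.2],
  ],
  grip=[-1,-1,-1,-1,-1,-1,-1,-1,-1],
)

```text
time: 16.92
tool_pos: [591.7, 67.7, 179.4]
tcp_rot: [-3.14, -0.0, 2.01]
contact_force: [-3.0, -4.3, 3.5]
grip_width: 13.9
```

```bash
python3 o.py
```

```text
16.9167 [591.67  67.72 179.44] [-179.93   -0.    115.16] F [-2.99 -4.33  3.53] M [-0.759  0.443 -0.02 ] 13.93 q6 -25.98 tau [ 2.5045  1.3638 -0.6851  0.2055]
```

Call:
servo_tool(
  angular=[
    [0,0,0],
    [0,0,-5],
    [0,0,-10],
    [0,0,-15],
    [0,0,-20],
    [0,0,-25],
    [0,0,-30],
    [0,0,-30],
    [0,0,-30],
  ],
  slide=[
    [-0.8,-0.6,0],
    [-0.8,-0.6,0],
    [-0.8,-0.6,0],
    [-0.8,-0.6,0],
    [-0.8,-0.6,0],
    [-0.8,-0.6,0],
    [-0.8,-0.6,0],
    [-0.8,-0.6,0],
    [-0.8,-0.6,0],
  ],
  grip=[-1,-1,-1,-1,-1,-1,-1,-1,-1],
)

```text
time: 17.67
tool_pos: [591.0, 67.5, 179.2]
tcp_rot: [-3.141, -0.0, 1.486]
contact_force: [-2.5, -3.2, 2.6]
grip_width: 14.0
```

```bash
python3 o.py
```

```text
17.6667 [591.03  67.53 179.23] [-1.7995e+02 -1.0000e-02  8.5140e+01] F [-2.5  -3.23  2.63] M [-0.549  0.457  0.015] 13.95 q6 3.99 tau [ 1.4674  0.9058 -0.6726  0.2622]
```

Call:
servo_tool(
  angular=[
    [0,0,0],
    [0,0,-5],
    [0,0,-10],
    [0,0,-15],
    [0,0,-15],
    [0,0,-15],
  ],
  slide=[
    [-0.3,-0.6,0],
    [-0.3,-0.6,0],
    [-0.3,-0.6,0],
    [-0.3,-0.6,0],
    [-0.3,-0.6,0],
    [-0.3,-0.6,0],
  ],
  grip=[-1,-1,-1,-1,-1,-1],
)

```text
time: 18.17
tool_pos: [590.7, 67.4, 179.2]
tcp_rot: [-3.14, -0.001, 1.224]
contact_force: [-3.9, 0.2, 1.2]
grip_width: 14.0
```

```bash
python3 o.py
```

```text
18.1667 [590.71  67.44 179.17] [-1.7994e+02 -4.0000e-02  7.0110e+01] F [-3.87  0.23  1.21] M [ 0.031  0.527 -0.023] 14.0 q6 18.97 tau [-0.7262 -0.1335 -0.8868  0.2729]
```

Call:
servo_tool(
  angular=[
    [0,0,-5],
    [0,0,-10],
    [0,0,-15],
    [0,0,-15],
    [0,0,-15],
  ],
  slide=[
    [0,0,0],
    [0,0,0],
    [0,0,0],
    [0,0,0],
    [0,0,0],
  ],
  grip=[-1,-1,-1,-1,-1],
)

```text
time: 18.58
tool_pos: [590.5, 67.5, 179.0]
tcp_rot: [-3.14, 0.0, 0.963]
contact_force: [-5.1, 2.8, 0.9]
grip_width: 14.3
```

```bash
python3 o.py
```

```text
18.5833 [590.49  67.51 179.03] [-179.89    0.     55.15] F [-5.09  2.75  0.89] M [0.357 0.815 0.031] 14.25 q6 33.93 tau [-1.8354 -0.6184 -1.4157  0.1661]
```

Call:
servo_tool(
  angular=[
    [0,0,0],
    [0,0,-4],
    [0,0,-8],
    [0,0,-12],
    [0,0,-12],
    [0,0,-12],
  ],
  slide=[
    [-1,0.5,0],
    [-1,0.5,0],
    [-1,0.5,0],
    [-1,0.5,0],
    [-1,0.5,0],
    [-1,0.5,0],
  ],
  grip=[-1,-1,-1,-1,-1,-1],
)

```text
time: 19.08
tool_pos: [590.1, 67.7, 179.0]
tcp_rot: [-3.141, -0.0, 0.752]
contact_force: [-1.9, 3.1, -0.8]
grip_width: 13.9
```

```bash
python3 o.py
```

```text
19.0833 [590.14  67.69 179.04] [-1.7998e+02 -2.0000e-02  4.3090e+01] F [-1.86  3.1  -0.82] M [ 0.322  0.349 -0.011] 13.85 q6 46.03 tau [-1.7778 -0.6966 -0.4509  0.2116]
```

Call:
servo_tool(
  angular=[
    [0,0,-4],
    [0,0,-8],
    [0,0,-12],
    [0,0,-12],
    [0,0,-12],
  ],
  slide=[
    [0,0,0],
    [0,0,0],
    [0,0,0],
    [0,0,0],
    [0,0,0],
  ],
  grip=[-1,-1,-1,-1,-1],
)

```text
time: 19.5
tool_pos: [590.0, 67.8, 179.0]
tcp_rot: [-3.141, -0.0, 0.543]
contact_force: [-1.5, 4.7, -1.4]
grip_width: 14.0
```

```bash
python3 o.py
```

```text
19.5 [589.99  67.81 179.  ] [-179.95   -0.     31.1 ] F [-1.47  4.73 -1.42] M [0.649 0.4   0.032] 14.03 q6 58.03 tau [-2.784  -1.1871 -0.5221  0.2223]
```

Call:
servo_tool(
  angular=[
    [0,0,-4],
    [0,0,-8],
    [0,0,-12],
    [0,0,-12],
    [0,0,-12],
  ],
  slide=[
    [0,0,0],
    [0,0,0],
    [0,0,0],
    [0,0,0],
    [0,0,0],
  ],
  grip=[-1,-1,-1,-1,-1],
)

```text
time: 19.92
tool_pos: [589.9, 68.0, 178.9]
tcp_rot: [-3.14, 0.0, 0.333]
contact_force: [-1.4, 5.3, -2.8]
grip_width: 14.0
```

```bash
python3 o.py
```

```text
19.9167 [589.86  67.98 178.92] [-1.7993e+02  2.0000e-02  1.9070e+01] F [-1.37  5.31 -2.82] M [0.778 0.416 0.03 ] 14.03 q6 70.06 tau [-3.2788 -1.4199 -0.5999  0.1666]
```

```bash
cat > avg.py <<'E'
from h import *
A=[]
for k in range(14):
    bot.capture('top'); o=bot.get_obs(); A.append(np.r_[o['moment'],o['contact_force'],o['tool_pos'],o['tau'][5],o['grip_width']])
A=np.array(A); print(o['time'],A.mean(0).round(4)); print((A.std(0)/np.sqrt(14)).round(4))
E
python3 avg.py
```

```text
20.6167 [ 7.706000e-01  4.227000e-01  3.160000e-02 -1.843300e+00  5.387600e+00
 -3.412800e+00  5.898691e+02  6.799040e+01  1.789274e+02  1.970000e-02
  1.397850e+01]
[0.0076 0.0079 0.0074 0.1263 0.1314 0.1563 0.0024 0.0036 0.0026 0.0023
 0.0411]
```

Call:
servo_tool(
  angular=[
    [0,0,0],
    [0,0,-2],
    [0,0,-5],
    [0,0,-8],
    [0,0,-8],
  ],
  slide=[
    [-0.3,1,-0.2],
    [-0.3,1,-0.2],
    [-0.3,1,-0.2],
    [-0.3,1,-0.2],
    [-0.3,1,-0.2],
  ],
  grip=[-1,-1,-1,-1,-1],
)

```text
time: 21.03
tool_pos: [589.8, 68.3, 178.9]
tcp_rot: [3.141, 0.0, 0.19]
contact_force: [-0.7, 2.6, -4.3]
grip_width: 13.9
```

```bash
python3 avg.py
```

```text
21.7333 [ 3.251000e-01  2.686000e-01  3.240000e-02 -7.167000e-01  2.536600e+00
 -5.293700e+00  5.897857e+02  6.827080e+01  1.789192e+02  6.560000e-02
  1.395140e+01]
[0.0087 0.0123 0.0049 0.1032 0.1229 0.2744 0.0046 0.004  0.0048 0.0242
 0.0484]
```

Call:
servo_tool(
  angular=[
    [0,0,-3],
    [0,0,-6],
    [0,0,-10],
    [0,0,-10],
  ],
  slide=[
    [0,0,0],
    [0,0,0],
    [0,0,0],
    [0,0,0],
  ],
  grip=[-1,-1,-1,-1],
)

```text
time: 22.07
tool_pos: [589.7, 68.5, 178.9]
tcp_rot: [-3.141, 0.0, 0.012]
contact_force: [-0.5, 3.4, -6.9]
grip_width: 14.0
```

```bash
python3 avg.py
```

```text
22.7667 [ 6.207000e-01  1.555000e-01  4.410000e-02  2.711000e-01  4.047000e+00
 -8.903700e+00  5.897195e+02  6.843330e+01  1.789222e+02  8.870000e-02
  1.394650e+01]
[0.02   0.0067 0.008  0.1127 0.1806 0.2905 0.0023 0.0052 0.0034 0.0334
 0.0568]
```

```bash
cat > ser.py <<'E'
from h import *
import sys
n=int(sys.argv[1]);B=[]
for j in range(n):
    A=[]
    for k in range(5):
        bot.capture('top'); o=bot.get_obs(); A.append(np.r_[o['contact_force'],o['moment'][2],o['tool_pos'],o['tau'][5],np.degrees(o['tcp_rot'][2])])
    print(round(o['time'],2),np.mean(A,0).round(3))
E
python3 ser.py 5
```

```text
23.02 [ 8.87000e-01  4.90200e+00 -1.05980e+01  7.00000e-02  5.89707e+02
  6.83930e+01  1.78943e+02  5.20000e-02  8.44000e-01]
23.27 [ 6.04000e-01  4.76700e+00 -1.09490e+01  4.40000e-02  5.89720e+02
  6.83950e+01  1.78961e+02  5.30000e-02  8.42000e-01]
23.52 [ 3.42000e-01  5.05800e+00 -1.02260e+01  4.90000e-02  5.89711e+02
  6.83950e+01  1.78953e+02  5.40000e-02  8.41000e-01]
23.77 [ 3.19000e-01  5.46400e+00 -1.07070e+01  3.70000e-02  5.89701e+02
  6.84040e+01  1.78951e+02  5.30000e-02  8.41000e-01]
24.02 [ 5.40000e-01  4.92000e+00 -1.08940e+01  5.30000e-02  5.89707e+02
  6.84000e+01  1.78952e+02  5.30000e-02  8.41000e-01]
```

Call:
servo_tool(
  angular=[
    [0,0,0],
    [0,0,-2],
    [0,0,-5],
    [0,0,-5],
  ],
  slide=[
    [0,0.5,-0.2],
    [0,0.9,-0.4],
    [0,0.9,-0.4],
    [0,0.9,-0.4],
  ],
  grip=[-1,-1,-1,-1],
)

```text
time: 24.35
tool_pos: [589.8, 68.7, 178.9]
tcp_rot: [3.141, 0.0, -0.075]
contact_force: [-0.3, 2.7, -9.4]
grip_width: 13.8
```

```bash
python3 ser.py 4
```

```text
24.6 [-1.08400e+00  4.82000e-01 -8.47400e+00  4.20000e-02  5.89763e+02
  6.86590e+01  1.78882e+02  1.40000e-01 -4.10100e+00]
24.85 [-1.12200e+00 -5.33000e-01 -7.18300e+00  5.90000e-02  5.89776e+02
  6.87250e+01  1.78864e+02  4.50000e-02 -4.14000e+00]
25.1 [-1.91800e+00 -2.31500e+00 -6.87100e+00  4.90000e-02  5.89795e+02
  6.87650e+01  1.78865e+02  4.70000e-02 -4.16000e+00]
25.35 [-2.09300e+00 -3.46000e+00 -6.13000e+00  6.50000e-02  5.89816e+02
  6.88290e+01  1.78863e+02  4.40000e-02 -4.16500e+00]
```

Call:
servo_tool(
  angular=[
    [0,0,-2.5],
    [0,0,-5],
    [0,0,-5],
  ],
  slide=[
    [0,0,0],
    [0,0,0],
    [0,0,0],
  ],
  grip=[-1,-1,-1],
)

```text
time: 25.6
tool_pos: [589.8, 69.0, 178.8]
tcp_rot: [3.141, -0.0, -0.162]
contact_force: [-2.6, -4.0, -6.6]
grip_width: 13.8
```

```bash
python3 ser.py 3
```

```text
25.85 [-2.32300e+00 -4.09200e+00 -5.49200e+00  4.90000e-02  5.89824e+02
  6.89780e+01  1.78816e+02  1.23000e-01 -9.10300e+00]
26.1 [-2.26200e+00 -4.27300e+00 -5.30600e+00  6.40000e-02  5.89832e+02
  6.89880e+01  1.78824e+02  4.50000e-02 -9.13400e+00]
26.35 [-2.26600e+00 -4.94500e+00 -5.21100e+00  6.20000e-02  5.89835e+02
  6.89970e+01  1.78821e+02  5.30000e-02 -9.13800e+00]
```

Call:
servo_tool(
  angular=[
    [0,0,-2.5],
    [0,0,-5],
    [0,0,-5],
  ],
  slide=[
    [0,0,0],
    [0,0,0],
    [0,0,0],
  ],
  grip=[-1,-1,-1],
)

```text
time: 26.6
tool_pos: [589.9, 69.1, 178.8]
tcp_rot: [3.141, -0.0, -0.248]
contact_force: [-2.7, -4.5, -5.0]
grip_width: 13.8
```

```bash
python3 ser.py 3
```

```text
26.85 [-2.51300e+00 -4.73000e+00 -5.41400e+00  3.40000e-02  5.89843e+02
  6.91090e+01  1.78791e+02  1.18000e-01 -1.40890e+01]
27.1 [-1.98200e+00 -4.36600e+00 -5.15200e+00  4.60000e-02  5.89845e+02
  6.90960e+01  1.78793e+02  5.30000e-02 -1.41020e+01]
27.35 [-2.71600e+00 -4.50900e+00 -5.28600e+00  4.20000e-02  5.89848e+02
  6.91070e+01  1.78796e+02  5.50000e-02 -1.41040e+01]
```

Call:
servo_tool(
  angular=[
    [0,0,0],
    [0,0,-4],
    [0,0,-8],
    [0,0,-12],
    [0,0,-16],
    [0,0,-20],
    [0,0,-24],
    [0,0,-28],
    [0,0,-28],
  ],
  slide=[
    [-0.3,-0.5,0],
    [-0.3,-0.5,0],
    [-0.3,-0.5,0],
    [-0.3,-0.5,0],
    [-0.3,-0.5,0],
    [-0.3,-0.5,0],
    [-0.3,-0.5,0],
    [-0.3,-0.5,0],
    [-0.3,-0.5,0],
  ],
  grip=[-1,-1,-1,-1,-1,-1,-1,-1,-1],
)

```text
time: 28.1
tool_pos: [590.0, 69.5, 178.8]
tcp_rot: [-3.14, -0.0, -0.738]
contact_force: [1.0, 0.1, -6.5]
grip_width: 13.9
```

```bash
python3 ser.py 4
```

```text
28.35 [ 1.56300e+00  1.54600e+00 -7.50300e+00  6.00000e-02  5.89960e+02
  6.94410e+01  1.78754e+02  1.93000e-01 -4.20330e+01]
28.6 [ 3.19500e+00  3.13200e+00 -8.44200e+00  5.20000e-02  5.89915e+02
  6.93580e+01  1.78783e+02  6.10000e-02 -4.21090e+01]
28.85 [ 3.21800e+00  4.33000e+00 -8.63300e+00  4.70000e-02  5.89904e+02
  6.93250e+01  1.78776e+02  7.60000e-02 -4.21340e+01]
29.1 [ 3.83100e+00  4.01100e+00 -8.82300e+00  7.30000e-02  5.89895e+02
  6.93210e+01  1.78775e+02  7.80000e-02 -4.21340e+01]
```

Call:
servo_tool(
  angular=[
    [0,0,-4],
    [0,0,-8],
    [0,0,-8],
  ],
  slide=[
    [0,0,0],
    [0,0,0],
    [0,0,0],
  ],
  grip=[-1,-1,-1],
)

```text
time: 29.35
tool_pos: [590.0, 69.4, 178.8]
tcp_rot: [-3.14, 0.0, -0.879]
contact_force: [4.8, 4.9, -9.3]
grip_width: 14.0
```

```bash
python3 ser.py 4
```

```text
29.6 [ 4.23700e+00  4.52100e+00 -8.64300e+00  7.90000e-02  5.89987e+02
  6.94230e+01  1.78778e+02  1.51000e-01 -5.01500e+01]
29.85 [ 4.07700e+00  4.48100e+00 -8.93800e+00  5.50000e-02  5.89995e+02
  6.94230e+01  1.78774e+02  5.40000e-02 -5.01360e+01]
30.1 [ 4.09100e+00  4.58900e+00 -8.99600e+00  7.20000e-02  5.89998e+02
  6.94140e+01  1.78780e+02  5.40000e-02 -5.01370e+01]
30.35 [ 3.64000e+00  4.46400e+00 -8.89600e+00  4.00000e-02  5.90001e+02
  6.94110e+01  1.78784e+02  5.40000e-02 -5.01360e+01]
```

Torque and height now show the clutch slipping. The height has stopped falling (178.78 over more than 30°), and torque ripples between 0.045 and 0.078 N m. Turning a last 22° puts the slip well inside the 3–10 click window.

Call:
servo_tool(
  angular=[
    [0,0,0],
    [0,0,-4],
    [0,0,-8],
    [0,0,-12],
    [0,0,-16],
    [0,0,-20],
    [0,0,-22],
    [0,0,-22],
  ],
  slide=[
    [0.5,0.5,-0.2],
    [0.5,0.5,-0.3],
    [0.5,0.5,-0.3],
    [0.5,0.5,-0.3],
    [0.5,0.5,-0.3],
    [0.5,0.5,-0.3],
    [0.5,0.5,-0.3],
    [0.5,0.5,-0.3],
  ],
  grip=[-1,-1,-1,-1,-1,-1,-1,-1],
)

```text
time: 31.02
tool_pos: [590.4, 69.7, 178.7]
tcp_rot: [-3.14, 0.0, -1.261]
contact_force: [3.4, 4.9, -6.6]
grip_width: 13.7
```

```bash
python3 ser.py 3; python3 o.py
```

```text
31.27 [ 3.10500e+00  3.82600e+00 -7.16100e+00  5.60000e-02  5.90444e+02
  6.96740e+01  1.78753e+02  1.06000e-01 -7.21510e+01]
31.52 [ 3.31900e+00  4.08700e+00 -7.19700e+00  6.00000e-02  5.90434e+02
  6.96780e+01  1.78753e+02  5.40000e-02 -7.21440e+01]
31.77 [ 3.06400e+00  4.32000e+00 -7.06400e+00  5.50000e-02  5.90433e+02
  6.96760e+01  1.78753e+02  5.40000e-02 -7.21440e+01]
31.7667 [590.41  69.68 178.75] [-1.7993e+02  2.0000e-02 -7.2140e+01] F [ 3.77  4.94 -7.35] M [ 0.741 -0.27   0.047] 14.21 q6 161.45 tau [-2.1335 -1.1781  0.8322  0.0538]
```

Call:
servo_tool(
  angular=[
    [0,0,0],
    [0,0,0],
    [0,0,0],
    [0,0,0],
    [0,0,0],
    [0,0,0],
    [0,0,0],
  ],
  slide=[
    [0,0,0],
    [0,0,0],
    [0,0,0],
    [0,0,0],
    [0,0,0],
    [0,0,0],
    [0,0,0],
  ],
  grip=[-0.6,-0.3,0,0,0,0,0],
)

```text
time: 32.35
tool_pos: [590.0, 69.1, 178.6]
tcp_rot: [-3.142, -0.0, -1.26]
contact_force: [0.4, 0.1, 0.1]
grip_width: 45.5
```

Call:
servo_tool(
  angular=[
    [0,0,0],
    [0,0,0],
    [0,0,0],
    [0,0,0],
    [0,0,0],
    [0,0,0],
    [0,0,0],
    [0,0,0],
    [0,0,0],
    [0,0,0],
  ],
  slide=[
    [0,0,10],
    [0,0,30],
    [0,0,55],
    [0,0,75],
    [-25,0,85],
    [-60,0,85],
    [-100,0,85],
    [-130,0,85],
    [-150,0,85],
    [-150,0,85],
  ],
  grip=[0,0,0,0,0,0,0,0,0,0],
)

```text
time: 33.18
tool_pos: [436.7, 69.5, 264.7]
tcp_rot: [3.141, 0.0, -1.259]
contact_force: [1.3, -0.7, 0.4]
grip_width: 46.0
```

```bash
python3 o.py; python3 -c "
from h import *
cap('scene','s9');cap('top','t9');crop('s9',260,140,350,230,8,'c6')"
```

```text
33.1833 [436.73  69.47 264.73] [179.99   0.   -72.13] F [ 1.34 -0.69  0.45] M [0.042 0.091 0.011] 45.99 q6 161.22 tau [-0.2395 -0.1079 -0.1547 -0.0082]
```

View pics/c6.png

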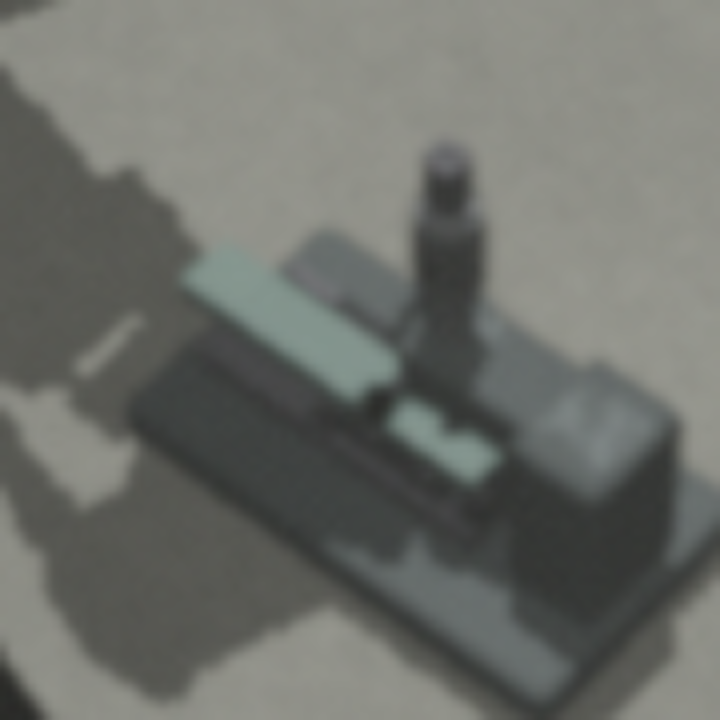

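View pics/s9.png

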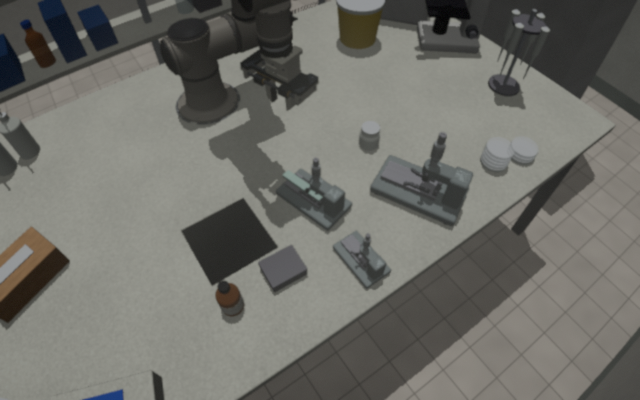

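View pics/t9.png

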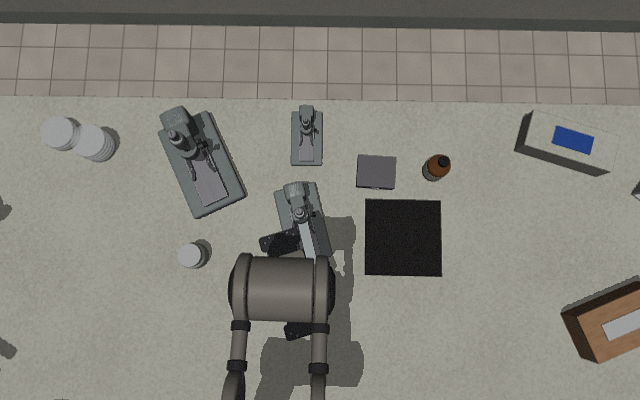

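```bash
python3 - <<'E'
from h import *
for n in('s6','s9'):
    im=load(n)['img'].astype(float); g=im[...,1]-im[...,2]   # green - red
    m=np.zeros(g.shape,np.uint8); m[165:205,278:328]=(g[165:205,278:328]>10)
    ys,xs=np.nonzero(m); print(n,m.sum(),xs.mean().round(2),ys.mean().round(2),xs.min(),xs.max(),ys.min(),ys.max())
    a=load('s0' if 0 else 'scene0')['img']
a=load('scene0')['img'].astype(int);b=load('s9')['img'].astype(int);d=np.abs(a-b).max(2)
for k,(x0,y0,x1,y1) in dict(box=(258,245,310,292),bottle=(212,278,246,318),jar=(355,118,385,150)).items(): print(k,np.median(d[y0:y1,x0:x1]),(d[y0:y1,x0:x1]>40).sum())
E
```

```text
s6 287 300.79 183.55 283 321 171 199
s9 285 300.75 183.59 283 322 171 199
box 3.0 0
bottle 3.0 0
jar 5.0 0
```

The strip, box, bottle and jar are unmoved and the hand is clear, so I'm handing in.

```bash
python3 -c "
from plant import bot
print(bot.close_job())"
```

```text
the job is handed in; nothing more can be done
None
```

I took the glass strip from the mat, laid it on the middle-sized bench micrometer and slid it between the guides until its end met the stop. I then turned the ratchet cap about 322° clockwise, let go and backed off. The job was handed in at about 33 s.

**Strip position:** Contact with the stop built to about 12 N. In the scene picture all four strip corners lay within about 1.3 mm of the fully home position, and the strip did not move while I turned the cap.

**Clamping:** From about 265° the cap stopped sinking, and the torque stayed between about 0.045 and 0.078 N m. That matches the clutch slipping.

**Other objects:** The slide box, bottle and jar are unchanged in the pictures. The tool force read near zero with the hand clear.

**What did not line up or stayed uncertain:**
- **Click count:** I could not count clicks directly. Slip began somewhere between about 230° and 265°, which makes it roughly 4 to 6 clicks. An onset as early as 208°, the earliest I could not rule out, would still keep it under 8.
- **Cap position:** The camera position of the cap was about 2 mm off from what the gripper felt. I corrected this by force, with up to about 9 N sideways and 11 N vertically on the cap.
- **Downforce while sliding:** While I slid the strip in, the force pressing it on the table briefly reached about 20 N before I eased it.
- **Cap width:** The gripper read the 15 mm cap as about 14 mm.

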